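Put away standards, samples and lamp after a spectrometer run

ROBOT

A 6-joint arm with a two-finger parallel gripper is mounted at the origin on the work surface. World frame = base frame: x ahead of the robot, y to its left, z up, the work surface at z = 0. Lengths are in mm, angles in rad, forces in N, time in s.
With the tool pointing down it reaches from about 300 to 775 mm from the base axis. Payload 14.6 kg.
Tool frame: the origin (TCP) lies midway between the tips of the shut fingers; the grasp point (between the pads) lies 19 mm behind it (manip.tcp_to_grasp is the distance from the TCP to the grasp point, in mm); z points along the fingers, x is the direction in which the jaws open and shut, and the axes are right-handed (so a half turn about z gives the same grasp; the last joint's range is limited). The gripper opens to 94 mm and grips with 3 to 60 N. Pads are 16 mm wide; open, the fingers measure 119 mm over their backs; the gripper's body (75 mm by 177 mm) begins 78 mm behind the grasp point.
Start: joints at [-1.169, 0.3, 1.521, -0, 1.321, -0.067], TCP at [248.491, -490.654, 205.446] pointing down, gripper open.
Joint ranges: [-3.03, 3.03], [-0.79, 2.21], [0.23, 2.52], [-1.04, 4.18], [0, 3.07], [-2.55, 2.55]. Speed limits (rad/s): [2.22, 2.22, 2.57, 3.14, 3.14, 3.14].

INTERFACE

Orientations are given as [roll, pitch, yaw] about the fixed x, y, z axes, in that order (R = Rz(yaw) Ry(pitch) Rx(roll)).
In Python, from cell import manip gives the robot as it stands.
- The arm moves only by the tool arm_command, never from a script. Its argument "steps" is a list of rows, each a list of 3 entries, a list of its own where there are three numbers: the opening, from 0 (shut) to 1 (fully open), then the shift along the tool's x, y, z in cm, then the turn about the tool's z in rad. A call has 1 to 5 rows; each row shifts and turns the commanded pose from where the row before left it, along the tool's axes as they then stand; what a row does not reach is not made up. A row lasts 1/12 s, in which the tool goes at most 41.7 mm and 7.16 degrees, less where a joint would pass 70% of its speed; a pose out of reach is approached as far as the arm can. A call with a gripper value outside its range is refused whole. The fingers move at their own pace and stop on an object; "force" is the grip in N (left out, the last holds). Time passes only in rows, so rows that do not move let the fingers close. It gives the time, the measured TCP pose, the force and the opening at its end, in the units of the state.
- manip.read_state(): the state, without advancing time (a new reading comes with each control period).
- manip.camera(name): name is "side" or "top" or "wrist"; returns (picture, depth): 420x560x3 uint8, red, green, blue; 420x560 float32, mm along the optical axis (not along the pixel's ray), 0 where there is no reading.
- manip.calibration(name): a dict with "fx", "fy", "cx", "cy" (pixels), "R" (3x3) and "t" (3): a world point X has camera coordinates R X + t; the wrist camera has in their place "tool_from_camera" (4x4, takes a point from camera to tool coordinates, whose origin is the TCP and whose axes are the tool frame's). Camera axes: x right, y down, z forward; pixel columns grow to the right and rows downward; lengths in mm; the calibration is good to about 2 mm. The wrist camera is an equidistant fisheye: a pixel r from the principal point sees the ray r / f radians off the axis. A picture is of the moment at which its call begins: read the wrist's pose just before it. calibration takes no time and is no camera call.
- manip.sign_off(): hands the job in, once; it reports no verdict.
The state is a dict: "clock": time; "joints": joint angles; "qd": joint speeds; "effort": joint torques, N m; "eef_pos": TCP position; "eef_rot": TCP orientation; "wrist_force": force on the tool from outside, world axes, zero at the start; "moment": the same for the moment, N m; "finger_gap": finger opening in mm.
Only numpy, scipy, OpenCV 4.12 (cv2) and the standard library are available. Lean on these libraries where they do the work, as an engineer would, in place of code of your own. Each camera call takes 0.05 s, during which the arm holds its last target.

TASK

The spectrometer run is over: sort what is left on the bench. Stand the two amber bottles in the yellow tray and the two blue-capped white bottles in the blue tray, one bottle upright in each bay, and lay the glass lamp in the white cradle, down between its black end blocks. Set everything down gently, never drop it or knock a bottle over, and leave the green glass beaker and the black timer where they are.

Things in the scene. Friction and masses are not known exactly. Their poses are not given: they have to be found in the camera images.
- amber1_mid (a point): First amber glass bottle, black cap, yellow label band, upright: round body 38 mm in diameter up to 56 mm, cap 30 mm wide above, 76 mm tall in all, about 0.11 kg. This point is its centre, half-way up (38 mm above its foot); z up. The two amber bottles are alike and either may go in either bay.
- amber2_mid (a point): Second amber glass bottle, black cap, yellow label band, upright: round body 38 mm in diameter up to 56 mm, cap 30 mm wide above, 76 mm tall in all, about 0.11 kg. This point is its centre, half-way up (38 mm above its foot); z up. The two amber bottles are alike and either may go in either bay.
- white1_mid (a point): First white plastic sample bottle, blue cap, pale label band, upright: round body 36 mm in diameter up to 53 mm, cap 29 mm wide above, 72 mm tall in all, about 0.07 kg. This point is its centre, half-way up (36 mm above its foot); z up. The two white bottles are alike and either may go in either bay.
- white2_mid (a point): Second white plastic sample bottle, blue cap, pale label band, upright: round body 36 mm in diameter up to 53 mm, cap 29 mm wide above, 72 mm tall in all, about 0.07 kg. This point is its centre, half-way up (36 mm above its foot); z up. The two white bottles are alike and either may go in either bay.
- lamp_mid (a point): Hollow-cathode lamp lying along its own y, 130 mm long plus 8 mm pins at the -y end, about 0.13 kg: square orange plug 38 by 38 by 40 mm at the -y end, then a clear glass tube 36 mm in diameter (y from -25 to 57 mm), then a 38 mm steel ring. This point is on the tube's axis at mid-length, 19 mm above what it lies on; grip across the tube here. z up.
- tray_yellow: Yellow plastic tray with two bays side by side along its y; 84 (x) by 170 (y) by 15 mm high, origin at the centre of its underside. Bays 72 by 72 mm inside, centred 43 mm either side of the origin along y; bay floor 5 mm above the origin, walls (6 mm outside, 14 mm divider) up to 15 mm. Fixed flat on the bench (z = 0), z up.
- tray_blue: Blue plastic tray with two bays side by side along its y; 84 (x) by 170 (y) by 15 mm high, origin at the centre of its underside. Bays 72 by 72 mm inside, centred 43 mm either side of the origin along y; bay floor 5 mm above the origin, walls (6 mm outside, 14 mm divider) up to 15 mm. Fixed flat on the bench (z = 0), z up.
- cradle: Lamp cradle: white base 84 (x) by 170 (y) by 6 mm, origin at the centre of its underside. Black blocks 14 mm high on it: at y 40 to 70 mm either side a pair with a 54 mm gap across x, and end strips at y = 80 mm. The middle 80 mm is free of blocks, for fingers. The lamp lies on the base along y, either way round, its centre 25 mm above the origin. Fixed flat on the bench (z = 0), z up.
- beaker_mid (a point): Bystander: green-tinted glass beaker, upright, open, 50 mm in diameter, 68 mm tall; this point is its centre, 34 mm up. Loose; to be left alone.
- timer_mid (a point): Bystander: black bench timer with a pale screen and three red buttons, lying flat, 52 by 52 by 24 mm high; this point is its centre, 12 mm up. Loose; to be left alone.
There are look-alikes about, which are no part of the job. Leave any pink look-alike of the part that bears white1_mid alone.

How it is judged:
By the outcome, as a careful person would: the job done as asked, in the order asked, and still so for the second after the job is handed in, with the robot touching nothing.
It also fails if it takes over 125 s, if anything falls off the work surface, if the arm or the gripper's body presses on something with over 40 N, if the wrist force passes 120 N, or if a joint passes its speed limit or range.

## Working session

There is one attempt and no reset: what is moved stays moved. The work goes in short steps, Python scripts to look and compute and a tool call to move; the robot and the scene stay as the last step left them, time stands still between calls to the robot, and variables do not carry over. Pictures are saved under pics/ and viewed, and the job is handed in when it is done.

Besides the shell and the picture viewer there is one more tool, called after "Request:" by a JSON object that holds its "op" and its "data", one argument or row to a line. arm_command: Moves the arm, as the interface text tells. Its arguments: {"type":"object","properties":{"steps":{"type":"array","items":{"type":"array"}},"force":{"type":"number"}},"required":["steps"]}

```bash
ls; mkdir -p pics; python3 - <<'E'
from cell import manip
import cv2,numpy as np
print(manip.read_state())
for n in("top","side","wrist"):
    p,d=manip.camera(n); cv2.imwrite(f"pics/{n}0.png",p[:,:,::-1]); np.save(f"pics/{n}0.npy",d); np.save(f"pics/{n}0rgb.npy",p)
    c=manip.calibration(n); print(n,c)
E
```

```text
pics
{'clock': 0.0, 'joints': array([-1.16855635e+00,  3.00507065e-01,  1.52159316e+00, -1.28937640e-05,
        1.32066650e+00, -6.65890164e-02]), 'qd': array([ 0.0012945 , -0.00160174,  0.00109788,  0.00088077,  0.00054102,
        0.00076259]), 'effort': array([-3.44359971e-03, -5.31816852e+01, -3.52738345e+01,  7.07440870e-02,
        2.44933198e-02, -9.54093798e-05]), 'eef_pos': array([ 248.41079839, -490.41423328,  204.86148264]), 'eef_rot': array([-3.14152699e+00,  1.17230933e-03, -1.10196410e+00]), 'wrist_force': array([0.44758794, 0.65892239, 0.46536516]), 'moment': array([-0.0118364 , -0.031364  , -0.02773938]), 'finger_gap': 94.27153854659893}
top {'fx': 402.84529278429187, 'fy': 402.84529278429187, 'cx': 280.84789236743575, 'cy': 208.9118642633442, 'R': array([[ 0.00293045, -0.99995995, -0.0084566 ],
       [-0.98840945, -0.00161281, -0.15180302],
       [ 0.1517833 ,  0.00880343, -0.98837459]]), 't': array([  5.54627358, 538.7812383 , 905.41490672])}
side {'fx': 522.0432466269884, 'fy': 522.0432466269884, 'cx': 288.80687943802036, 'cy': 219.02099850361196, 'R': array([[-0.91488796, -0.40369831,  0.00277384],
       [-0.2609538 ,  0.58612039, -0.76705019],
       [ 0.30803107, -0.70248883, -0.6415811 ]]), 't': array([ 470.58248396,  191.12178826, 1023.1701801 ])}
wrist {'fx': 325.19226210127806, 'fy': 325.19226210127806, 'cx': 273.95138749314845, 'cy': 209.93019973238256, 'tool_from_camera': array([[ 9.99999316e-01,  1.11873832e-03, -3.40435567e-04,
         1.48450127e+00],
       [-9.89742172e-04,  9.64762610e-01,  2.63119987e-01,
        -7.70517735e+01],
       [ 6.22801918e-04, -2.63119470e-01,  9.64763057e-01,
        -1.78849297e+02],
       [ 0.00000000e+00,  0.00000000e+00,  0.00000000e+00,
         1.00000000e+00]])}
```

View pics/top0.png

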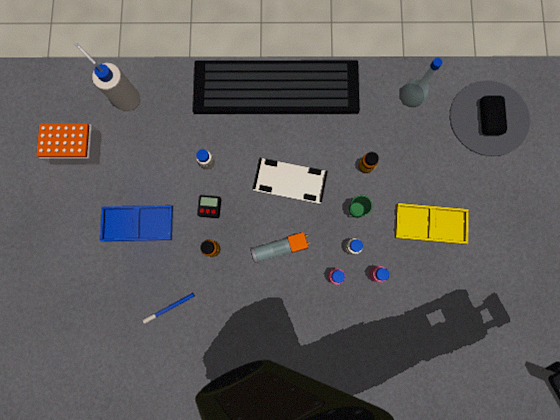

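View pics/side0.png

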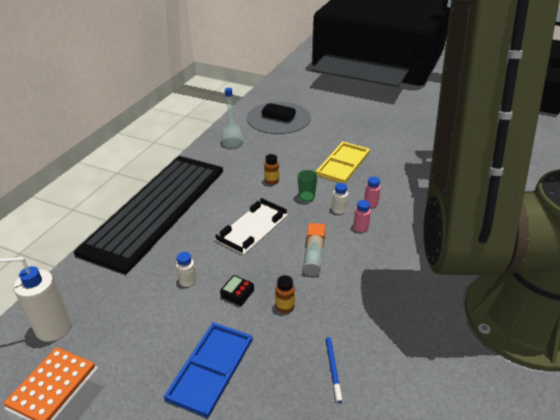

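View pics/wrist0.png

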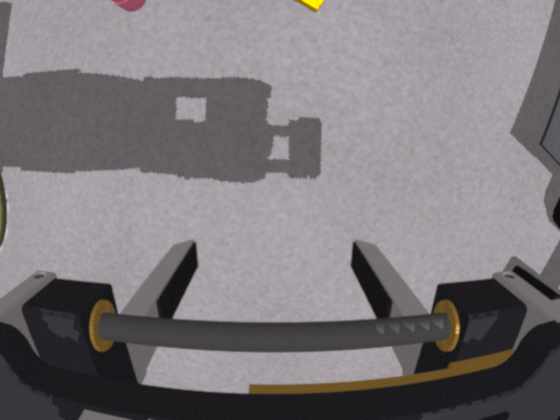

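The top view shows the amber bottles at about (370,160) and (209,248), and the whites at (204,157) and (355,246). The two pink look-alikes are at (337,276) and (380,274). The lamp is at (280,247) with its orange plug to the right, and the cradle is at (290,181). The blue tray is at (137,223), the yellow at (432,223), the beaker at (360,207) and the timer at (209,206).

```bash
cat > h.py <<'E'
import numpy as np,cv2
from cell import manip
def cloud(n,d):
    c=manip.calibration(n);v,u=np.mgrid[0:420,0:560]
    P=np.stack([(u-c['cx'])/c['fx']*d,(v-c['cy'])/c['fy']*d,d],-1)
    return (P-c['t'])@c['R']
def plane(n,u,v,z):
    c=manip.calibration(n);r=np.array([(u-c['cx'])/c['fx'],(v-c['cy'])/c['fy'],1])@c['R']
    o=-c['R'].T@c['t'];return o+r*(z-o[2])/r[2]
def proj(n,X):
    c=manip.calibration(n);p=c['R']@np.array(X,float)+c['t'];return p[0]/p[2]*c['fx']+c['cx'],p[1]/p[2]*c['fy']+c['cy']
E
cat > m.py <<'E'
from h import *
for n in("top","side"):
    rgb=np.load(f"pics/{n}0rgb.npy");d=np.load(f"pics/{n}0.npy");P=cloud(n,d)
    hsv=cv2.cvtColor(rgb,cv2.COLOR_RGB2HSV);H,S,V=cv2.split(hsv);ok=d>0
    print(n,'valid',ok.mean(),'bench z',np.median(P[...,2][ok]))
    M={'blue':(H>100)&(H<130)&(S>150)&(V>60),'amber':(H>4)&(H<26)&(S>150)&(V>40),'orange':(H<12)&(S>180)&(V>180),'yellow':(H>26)&(H<34)&(S>180)&(V>80),'white':(S<40)&(V>150),'green':(H>60)&(H<90)&(S>100)}
    for k,m in M.items():
        N,L,st,ce=cv2.connectedComponentsWithStats(m.astype(np.uint8))
        for i in range(1,N):
            if st[i,4]<20: continue
            q=P[(L==i)&ok]
            if len(q)<5: continue
            zz=np.percentile(q[:,2],[5,50,95]);md=np.median(q,0)
            if abs(md[1])>420 or not 200<md[0]<800: continue
            r=cv2.minAreaRect(np.argwhere(L==i)[:,::-1].astype(np.float32))
            print(k,st[i,4],ce[i].round(1),'med',md.round(),'z',zz.round(),'rect px',np.round(r[0],1),np.round(r[1],1),round(r[2],1))
E
python3 m.py
```

```text
top valid 0.9959481292517007 bench z 0.9020351325935542
blue 114 [202.2 154.7] med [661. 190.  73.] z [66. 73. 76.] rect px [202.3 154.8] [11.3 10.6] 45.0
blue 2429 [136.1 223. ] med [509. 356.   7.] z [ 3.  7. 17.] rect px [135.5 223. ] [34.8 71.6] 88.9
blue 119 [356.1 245.1] med [ 453. -162.   73.] z [70. 73. 75.] rect px [356. 245.] [11.3 11.3] 45.0
blue 124 [382.3 273.8] med [ 389. -218.   73.] z [70. 73. 75.] rect px [382.5 273.5] [11. 11.] 90.0
blue 118 [337.8 276. ] med [ 384. -120.   72.] z [71. 72. 75.] rect px [338.1 276.3] [12.1 11.2] 26.6
blue 155 [174.7 304.2] med [317. 255.  10.] z [ 2. 10. 13.] rect px [174.2 304.4] [ 3.7 42.9] 61.4
amber 148 [365.9 165.1] med [ 642. -192.   45.] z [11. 45. 61.] rect px [367.  164.1] [16.2 16. ] 32.5
amber 33 [398.2 208. ] med [ 550. -273.   13.] z [ 6. 13. 16.] rect px [397.6 208.5] [ 6.9 13.6] 38.7
amber 86 [428.  221.4] med [ 512. -347.   10.] z [ 4. 10. 17.] rect px [425.9 221.4] [ 9.6 32.5] 8.4
amber 29 [395.5 229.3] med [ 495. -268.   11.] z [ 5. 11. 17.] rect px [395.5 229. ] [16.  1.] 90.0
amber 296 [297.8 241.8] med [461. -33.
[... 1915 characters left out ...]

orange 150 [316.2 229.4] med [462. -31.  38.] z [35. 38. 40.] rect px [316.2 229.2] [15.9 11. ] 4.8
white 50 [341.3 194.4] med [ 446. -156.   52.] z [-1. 52. 56.] rect px [340.3 194.2] [15.3  7.4] 4.4
white 1280 [252.7 225.9] med [615. -18.   6.] z [3. 6. 8.] rect px [254.3 224. ] [30.7 62.5] 48.8
white 242 [313.8 252.9] med [440.  39.  35.] z [30. 35. 38.] rect px [313.7 252. ] [12.1 22.3] 5.7
white 76 [185.9 265.8] med [653. 200.  52.] z [36. 52. 55.] rect px [185.3 265.4] [ 8.5 18. ] 71.6
white 108 [337.8 391.8] med [285. 313.   9.] z [-1.  9. 12.] rect px [337.8 391.7] [16.1  6.6] 80.5
green 454 [306.8 184.6] med [ 541. -163.   48.] z [11. 48. 67.] rect px [307.8 185. ] [30.2 17.9] 85.2
```

```bash
cat > m2.py <<'E'
from h import *
seeds={'a1':(645,-200),'a2':(440,165),'w1':(661,191),'w2':(453,-161),'p1':(389,-218),'p2':(384,-119),'bk':(548,-182)}
HT={'a':76,'w':72,'p':72,'b':68}
for n in("top","side"):
    d=np.load(f"pics/{n}0.npy");P=cloud(n,d);ok=d>0
    for k,s in seeds.items():
        h=HT[k[0]];m=ok&(np.hypot(P[...,0]-s[0],P[...,1]-s[1])<45)&(abs(P[...,2]-h)<4)
        q=P[m]
        if len(q)<5: print(n,k,len(q));continue
        (c,r)=cv2.minEnclosingCircle(q[:,:2].astype(np.float32))
        v,u=np.argwhere(m).mean(0)
        print(n,k,len(q),'mean',q.mean(0).round(1),'circ',np.round(c,1),round(r,1),'ray',plane(n,u,v,h)[:2].round(1))
    rgb=np.load(f"pics/{n}0rgb.npy");H,S,V=cv2.split(cv2.cvtColor(rgb,cv2.COLOR_RGB2HSV))
    X,Y,Z=np.moveaxis(P,-1,0)
    def rect(name,m):
        q=P[m&ok][:,:2].astype(np.float32)
        mm=np.zeros(d.shape,np.uint8);mm[m&ok]=1
        N,L,st,_=cv2.connectedComponentsWithStats(mm);i=1+st[1:,4].argmax();q=P[L==i]
        r=cv2.minAreaRect(q[:,:2].astype(np.float32));print(n,name,len(q),'c',np.round(r[0],1),'sz',np.round(r[1],1),'ang',round(r[2],1),'z',np.median(q[:,2]).round(1))
    rect('blue',(H>100)&(H<130)&(S>150)&(Y>270)&(Y<450)&(X>440)&(X<580))
    rect('yellow',(H>15)&(H<36)&(S>130)&(Y<-250)&(Y>-460)&(X>440)&(X<580))
    rect('cradle',(np.hypot(X-615,Y+15)<130)&(Z>3.5)&(Z<30))
    rect('lamp',(np.hypot(X-445,Y-15)<110)&(Z>20))
    rect('plug',(H<20)&(S>150)&(np.hypot(X-460,Y+25)<60)&(Z>34))
    rect('timer',(np.hypot(X-545,Y-180)<60)&(Z>18))
E
python3 m2.py
```

```text
top a1 126 mean [ 654.  -201.    76.3] circ [ 654.6 -201.2] 15.0 ray [ 654.1 -201.1]
top a2 143 mean [448.2 172.5  76.2] circ [448.4 172.4] 14.9 ray [448.2 172.5]
top w1 114 mean [662.1 191.   72.5] circ [662.5 191. ] 14.3 ray [662.2 191.1]
top w2 127 mean [ 453.5 -161.6   72.8] circ [ 453.3 -161.9] 14.2 ray [ 453.5 -161.8]
top p1 132 mean [ 389.9 -217.6   72.5] circ [ 389.9 -217.9] 14.2 ray [ 389.9 -217.8]
top p2 131 mean [ 384.6 -119.8   72.5] circ [ 384.4 -120.2] 14.1 ray [ 384.5 -119.9]
top bk 93 mean [ 545.1 -177.    68.1] circ [ 545.  -176.6] 24.6 ray [ 545.1 -177. ]
top blue 2443 c [509.  357.6] sz [ 83.5 170.4] ang 1.5 z 7.0
top yellow 2576 c [ 509.7 -358.5] sz [180.4  85.5] ang 85.6 z 6.8
top cradle 2294 c [617.  -15.3] sz [171.9  90.4] ang 78.4 z 7.3
top lamp 878 c [451.5   7.9] sz [ 38.  137.2] ang 16.6 z 36.6
top plug 269 c [462.9 -31.7] sz [37.2 39.6] ang 16.6 z 38.6
top timer 460 c [550.3 182.1] sz [51.9 52.1] ang 85.1 z 25.1
side a1 69 mean [ 653.  -199.4   75.6] circ [ 652.9 -199.7] 15.1 ray [ 652.7 -198.7]
side a2 156 mean [447.5 173.8  75.3] circ [448.8 172.5] 16.3 ray [447.2 174.4]
side w1 122 mean [661.8 192.   71.5] circ [661.6 191.3] 15.3 ray [661.4 192.5]
side w2 80 mean [ 452.8 -160.3   71.5] circ [ 453.5 -160.3] 16.7 ray [ 452.6 -159.6]
side p1 72 mean [ 389.3 -216.7   71.4] circ [ 389.5 -218.1] 15.1 ray [ 389.1 -215.8]
side p2 85 mean [ 384.  -118.4   71.6] circ [ 385.6 -121.1] 16.1 ray [ 383.9 -117.9]
side bk 77 mean [ 544.6 -176.5   67.1] circ [ 544.2 -175.5] 26.4 ray [ 544.1 -175.1]
side blue 4214 c [508.7 357.7] sz [ 85.5 172.2] ang 1.2 z 6.0
side yellow 1232 c [ 514.5 -355.1] sz [176.2  96. ] ang 85.1 z 6.7
side cradle 1839 c [621.9 -16.1] sz [174.4 101.3] ang 78.9 z 6.9
side lamp 774 c [450.8  11.1] sz [ 38.  134.7] ang 15.9 z 35.1
side plug 186 c [462.5 -32.7] sz [37.1 44.1] ang 12.1 z 37.6
side timer 515 c [549.2 181.9] sz [54.5 52. ] ang 86.4 z 23.9
```

Heights and sizes agree in both views: cap tops at 76 and 72 mm with radius 15 and 14 mm, lamp 38×137 mm, trays about 84×170 mm. First I'll turn to yaw −90°, so tool x is world −y and tool y is world −x.

Request:
{"op": "arm_command", "data": {
  "steps": [
    [0.7,[0,0,0],0.117],
    [0.7,[0,0,0],0.117],
    [0.7,[0,0,0],0.117],
    [0.7,[0,0,0],0.117],
    [0.7,[0,0,0],0]
  ],
  "force": 15
}}

```text
clock: 0.57
eef_pos: [248.4, -490.5, 205.2]
eef_rot: [3.141, 0.0, -1.576]
wrist_force: [0.2, -0.5, 0.4]
finger_gap: 66.6
```

Request:
{"op": "arm_command", "data": {
  "steps": [
    [0.7,[-1.9,-2.7,0],0],
    [0.7,[-1.9,-2.7,0],0],
    [0.7,[-1.9,-2.7,0],0],
    [0.7,[-1.9,-2.7,0],0],
    [0.7,[-1.9,-2.7,0],0]
  ]
}}

```text
clock: 0.98
eef_pos: [384.5, -394.5, 205.4]
eef_rot: [3.142, 0.0, -1.566]
wrist_force: [0.1, -0.9, 0.2]
finger_gap: 66.1
```

Request:
{"op": "arm_command", "data": {
  "steps": [
    [0.7,[-1.9,-2.7,0],0],
    [0.7,[-1.9,-2.7,0],0],
    [0.7,[-1.9,-2.7,0],0],
    [0.7,[-1.9,-2.7,0],0],
    [0.7,[-1.9,-2.7,0],0]
  ]
}}

```text
clock: 1.4
eef_pos: [519.5, -299.2, 205.3]
eef_rot: [3.141, 0.0, -1.565]
wrist_force: [0.4, 0.2, -0.3]
finger_gap: 65.6
```

Request:
{"op": "arm_command", "data": {
  "steps": [
    [0.7,[-1.9,-2.7,0],0],
    [0.7,[-1.9,-2.7,1],0],
    [0.7,[-1.9,-2.7,1],0],
    [0.7,[-1.9,-2.7,1],0],
    [0.7,[-1.9,-2.7,1],0]
  ]
}}

```text
clock: 1.82
eef_pos: [654.4, -204.1, 164.7]
eef_rot: [3.141, 0.0, -1.565]
wrist_force: [-0.4, -0.6, 0.3]
finger_gap: 65.9
```

Request:
{"op": "arm_command", "data": {
  "steps": [
    [0.7,[0,0,2],0],
    [0.7,[0,0,2],0],
    [0.7,[0,0,0],0]
  ]
}}

```text
clock: 2.07
eef_pos: [651.8, -204.2, 120.5]
eef_rot: [3.135, 0.002, -1.565]
wrist_force: [-1.3, 0.3, -1.1]
finger_gap: 65.8
```

Request:
{"op": "arm_command", "data": {
  "steps": [
    [0.7,[-0.3,0,2],0],
    [0.7,[0,0,2],0],
    [0.7,[0,0,1.5],0],
    [0.7,[0,0,1],0],
    [0.7,[0,0,0],0]
  ]
}}

```text
clock: 2.48
eef_pos: [652.5, -202.4, 59.0]
eef_rot: [3.139, 0.001, -1.569]
wrist_force: [0.8, -0.2, -0.3]
finger_gap: 65.7
```

```bash
cat > pic.py <<'E'
import sys;from h import *
s=manip.read_state();print(s['clock'],s['eef_pos'].round(1),s['eef_rot'].round(3),s['finger_gap'].round(1))
for n in sys.argv[2:]:
    p,d=manip.camera(n);cv2.imwrite(f"pics/{n}{sys.argv[1]}.png",p[:,:,::-1]);np.save(f"pics/{n}{sys.argv[1]}.npy",d);np.save(f"pics/{n}{sys.argv[1]}rgb.npy",p)
E
python3 pic.py 1 wrist
```

```text
Traceback (most recent call last):
  File "pic.py", line 2, in <module>
    s=manip.read_state();print(s['clock'],s['eef_pos'].round(1),s['eef_rot'].round(3),s['finger_gap'].round(1))
                                                                                      ^^^^^^^^^^^^^^^^^^^^^
AttributeError: 'float' object has no attribute 'round'
```

```bash
sed -i "s/s\['finger_gap'\].round(1)/round(s['finger_gap'],1)/" pic.py
python3 pic.py 1 wrist
```

```text
2.4833 [ 652.5 -202.4   59. ] [ 3.139e+00  1.000e-03 -1.569e+00] 65.7
```

View pics/wrist1.png

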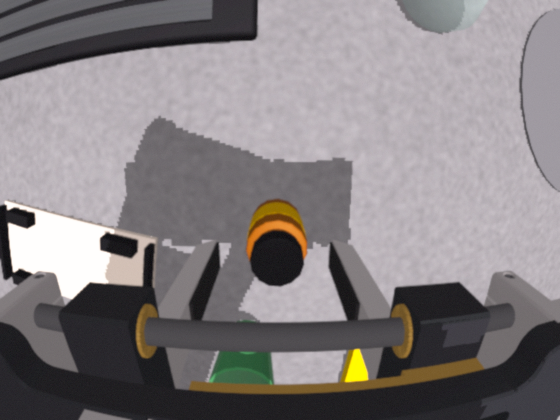

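The bottle cap at about (276,257) sits centred between the fingers (218 to 332). Now I'll descend and close.

Request:
{"op": "arm_command", "data": {
  "steps": [
    [0.7,[-0.1,-0.1,1.4],0],
    [0.7,[0,0,1.2],0],
    [0.7,[0,0,1],0],
    [0.7,[0,0,0],0],
    [0.7,[0,0,0],0]
  ]
}}

```text
clock: 2.95
eef_pos: [654.0, -201.2, 23.7]
eef_rot: [3.14, 0.001, -1.57]
wrist_force: [0.4, 0.1, 0.0]
finger_gap: 65.4
```

Request:
{"op": "arm_command", "data": {
  "steps": [
    [0.3,[0,0,0],0],
    [0.3,[0,0,0],0],
    [0.3,[0,0,0],0],
    [0.3,[0,0,0],0],
    [0.3,[0,0,0],0]
  ]
}}

```text
clock: 3.37
eef_pos: [654.4, -201.5, 24.9]
eef_rot: [-3.141, -0.0, -1.57]
wrist_force: [0.4, -0.4, 2.6]
finger_gap: 37.7
```

Request:
{"op": "arm_command", "data": {
  "steps": [
    [0.3,[0,0,0],0],
    [0.3,[0,0,0],0],
    [0.3,[0,0,-0.5],0],
    [0.3,[0,0,-1],0],
    [0.3,[0,0,0],0]
  ]
}}

```text
clock: 3.78
eef_pos: [655.1, -201.5, 41.7]
eef_rot: [-3.139, -0.001, -1.57]
wrist_force: [0.1, -0.7, -1.2]
finger_gap: 37.8
```

Request:
{"op": "arm_command", "data": {
  "steps": [
    [0.3,[0,0,-2],0],
    [0.3,[0,0,-3],0],
    [0.3,[0.6,0.4,-2],0],
    [0.3,[1.2,0.9,0],0],
    [0.3,[2,1.5,0],0]
  ]
}}

```text
clock: 4.2
eef_pos: [627.0, -238.7, 110.7]
eef_rot: [-3.139, -0.001, -1.568]
wrist_force: [0.5, -0.6, -1.8]
finger_gap: 37.5
```

Request:
{"op": "arm_command", "data": {
  "steps": [
    [0.3,[2.4,1.8,0],0],
    [0.3,[2.4,1.8,0],0],
    [0.3,[2.4,1.8,0],0],
    [0.3,[2.4,1.8,0],0],
    [0.3,[2.2,1.6,0],0]
  ]
}}

```text
clock: 4.62
eef_pos: [536.6, -358.8, 108.8]
eef_rot: [3.141, 0.0, -1.571]
wrist_force: [0.7, -0.4, -1.2]
finger_gap: 37.6
```

Request:
{"op": "arm_command", "data": {
  "steps": [
    [0.3,[2,1.4,0],0],
    [0.3,[1.4,0.9,0],0],
    [0.3,[0.8,0.5,0],0],
    [0.3,[0,0,0],0],
    [0.3,[0,0,0],0]
  ]
}}

```text
clock: 5.03
eef_pos: [510.3, -399.2, 109.1]
eef_rot: [3.141, 0.001, -1.571]
wrist_force: [0.3, 0.4, -1.5]
finger_gap: 37.8
```

```bash
python3 pic.py 2 side top
```

```text
5.0333 [ 510.3 -399.2  109.1] [ 3.141e+00  1.000e-03 -1.571e+00] 37.8
```

View pics/side2.png

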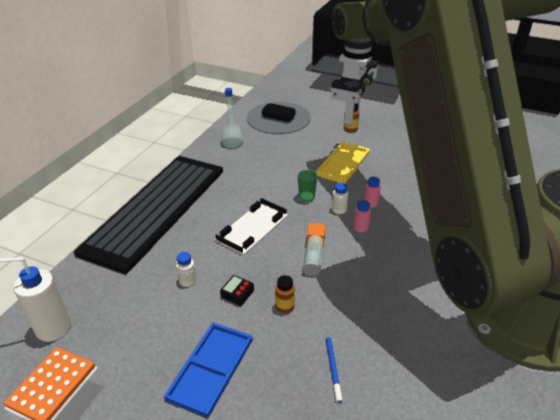

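View pics/top2.png

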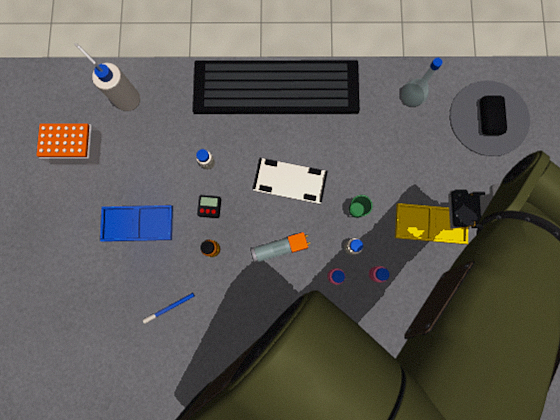

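Amber 1 is held upright over the right part of the yellow tray. I'll check the tray pose once more before lowering.

```bash
python3 - <<'E'
from h import *
rgb=np.load("pics/top0rgb.npy");H,S,V=cv2.split(cv2.cvtColor(rgb,cv2.COLOR_RGB2HSV))
def f(m,z,roi):
    mm=np.zeros(m.shape,np.uint8);u0,u1,v0,v1=roi;mm[v0:v1,u0:u1]=m[v0:v1,u0:u1]
    mm=cv2.morphologyEx(mm,cv2.MORPH_OPEN,np.ones((3,3)))
    r=cv2.minAreaRect(np.argwhere(mm>0)[:,::-1].astype(np.float32))
    c=np.array([plane("top",*p,z) for p in cv2.boxPoints(r)])[:,:2]
    print(c.round(1).tolist(),'centre',c.mean(0).round(1))
    w=cv2.minAreaRect(c.astype(np.float32));print(np.round(w[1],1),w[2])
f((H>13)&(H<38)&(S>120),12,(385,480,195,250))
f((H>100)&(H<130)&(S>120),12,(90,180,195,250))
f((S<50)&(V>140),6,(245,335,150,210))
E
```

```text
[[474.2, -261.8], [560.0, -272.5], [544.7, -449.4], [459.5, -436.4]] centre [ 509.6 -355. ]
[180.9  86.4] 85.05760955810547
[[549.6, 449.0], [553.3, 271.9], [467.8, 266.5], [464.0, 441.3]] centre [508.7 357.2]
[ 85.7 180.7] 1.2310640811920166
[[589.7, 71.5], [673.6, 56.1], [641.2, -101.7], [558.3, -84.4]] centre [615.7 -14.6]
[161.1  85.2] 78.395263671875
```

Request:
{"op": "arm_command", "data": {
  "steps": [
    [0.3,[0.1,0.3,1.5],0],
    [0.3,[0,0,2],0],
    [0.3,[0,0,2],0],
    [0.3,[0,0,1.4],0],
    [0.3,[0,0,0],0]
  ]
}}

```text
clock: 5.55
eef_pos: [506.8, -398.7, 37.2]
eef_rot: [3.138, 0.003, -1.569]
wrist_force: [-1.1, -0.2, -2.1]
finger_gap: 37.4
```

Request:
{"op": "arm_command", "data": {
  "steps": [
    [0.3,[0,0,0.3],0],
    [0.3,[0,0,0.3],0],
    [0.3,[0,0,0.2],0],
    [0.3,[0,0,0.1],0],
    [0.3,[0,0,0],0]
  ]
}}

```text
clock: 5.97
eef_pos: [507.5, -400.5, 31.8]
eef_rot: [-3.141, -0.0, -1.57]
wrist_force: [0.5, 0.2, -1.2]
finger_gap: 37.8
```

Request:
{"op": "arm_command", "data": {
  "steps": [
    [0.3,[0,0,0.1],0],
    [0.3,[0,0,0.1],0],
    [0.3,[0,0,0],0],
    [0.3,[0,0,0],0]
  ]
}}

```text
clock: 6.3
eef_pos: [507.6, -400.6, 29.8]
eef_rot: [-3.141, -0.0, -1.57]
wrist_force: [-0.8, 0.2, 1.9]
finger_gap: 37.9
```

Request:
{"op": "arm_command", "data": {
  "steps": [
    [0.3,[0,0,0.1],0],
    [0.3,[0,0,0],0],
    [0.3,[0,0,0],0]
  ]
}}

```text
clock: 6.55
eef_pos: [507.7, -400.6, 29.8]
eef_rot: [-3.141, -0.001, -1.57]
wrist_force: [-3.5, 3.1, 12.4]
finger_gap: 37.8
```

Contact is clear, with upward force on the tool. Releasing.

Request:
{"op": "arm_command", "data": {
  "steps": [
    [0.3,[0,0,-0.1],0],
    [0.5,[0,0,0],0],
    [0.65,[0,0,0],0],
    [0.65,[0,0,0],0],
    [0.65,[0,0,0],0]
  ]
}}

```text
clock: 6.97
eef_pos: [507.4, -400.4, 29.2]
eef_rot: [3.141, 0.0, -1.57]
wrist_force: [0.1, -0.2, -0.2]
finger_gap: 59.7
```

Request:
{"op": "arm_command", "data": {
  "steps": [
    [0.65,[0,0,-1],0],
    [0.65,[0,0,-2],0],
    [0.65,[0,0,-3],0],
    [0.65,[0,0,-3],0],
    [0.65,[0,0,-1],0]
  ]
}}

```text
clock: 7.38
eef_pos: [508.6, -401.4, 135.0]
eef_rot: [-3.137, -0.004, -1.57]
wrist_force: [-0.5, 0.3, 1.1]
finger_gap: 61.1
```

```bash
python3 pic.py 3 wrist
```

```text
7.3833 [ 508.6 -401.4  135. ] [-3.137 -0.004 -1.57 ] 61.1
```

View pics/wrist3.png

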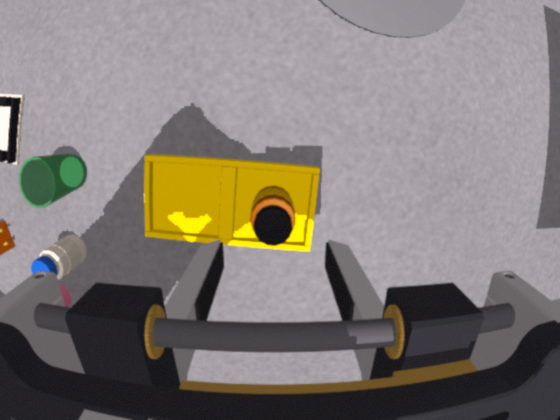

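Amber 1 stands in the right-hand yellow bay, cap at (272,222). On to amber 2.

Request:
{"op": "arm_command", "data": {
  "steps": [
    [0.65,[-2,0.2,0],0],
    [0.65,[-3.5,0.4,0],0],
    [0.65,[-3.5,0.4,0],0],
    [0.65,[-3.5,0.4,0],0],
    [0.65,[-3.5,0.4,0],0]
  ]
}}

```text
clock: 7.85
eef_pos: [488.3, -238.7, 128.4]
eef_rot: [3.14, 0.001, -1.57]
wrist_force: [1.1, 0.2, 0.2]
finger_gap: 61.0
```

Request:
{"op": "arm_command", "data": {
  "steps": [
    [0.65,[-3.5,0.4,0],0],
    [0.65,[-3.5,0.4,0],0],
    [0.65,[-3.5,0.4,0],0],
    [0.65,[-3.5,0.4,0],0],
    [0.65,[-3.5,0.4,0],0]
  ]
}}

```text
clock: 8.27
eef_pos: [468.2, -63.8, 128.7]
eef_rot: [3.141, 0.0, -1.57]
wrist_force: [0.4, 0.2, 0.8]
finger_gap: 61.2
```

Request:
{"op": "arm_command", "data": {
  "steps": [
    [0.65,[-3.5,0.4,0],0],
    [0.65,[-3.5,0.4,0],0],
    [0.65,[-3.5,0.4,0],0],
    [0.65,[-3.5,0.4,0],0],
    [0.65,[-3.5,0.4,0],0]
  ]
}}

```text
clock: 8.68
eef_pos: [448.1, 111.1, 128.8]
eef_rot: [3.141, -0.0, -1.57]
wrist_force: [1.6, -0.1, -0.8]
finger_gap: 61.2
```

Request:
{"op": "arm_command", "data": {
  "steps": [
    [0.65,[-3,0.2,0],0],
    [0.65,[-2,0.2,0],0],
    [0.65,[-1,0,0],0],
    [0.65,[0,0,0],0],
    [0.65,[0,0,0],0]
  ]
}}

```text
clock: 9.1
eef_pos: [444.8, 169.0, 129.0]
eef_rot: [3.141, -0.0, -1.569]
wrist_force: [-0.1, -0.9, -0.6]
finger_gap: 60.8
```

Request:
{"op": "arm_command", "data": {
  "steps": [
    [0.65,[-0.3,-0.3,0],0],
    [0.65,[0,0,1.5],0],
    [0.65,[0,0,2.5],0],
    [0.65,[0,0,1.5],0],
    [0.65,[0,0,0],0]
  ]
}}

```text
clock: 9.52
eef_pos: [446.9, 171.0, 71.8]
eef_rot: [3.137, -0.001, -1.572]
wrist_force: [-0.2, 0.7, -0.4]
finger_gap: 61.4
```

```bash
python3 pic.py 4 wrist
```

```text
9.5167 [446.9 171.   71.8] [ 3.137e+00 -1.000e-03 -1.572e+00] 61.4
```

View pics/wrist4.png

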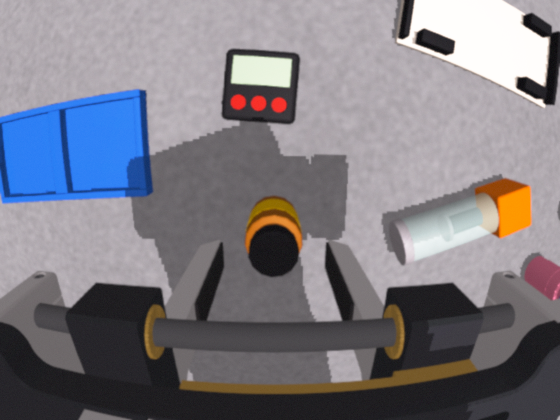

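The cap at (273,250) is centred between the fingers. Descending and closing.

Request:
{"op": "arm_command", "data": {
  "steps": [
    [0.65,[-0.1,0,1.6],0],
    [0.65,[0,0,1.6],0],
    [0.65,[0,0,1.2],0],
    [0.65,[0,0,0.6],0],
    [0.65,[0,0,0],0]
  ]
}}

```text
clock: 9.98
eef_pos: [448.1, 173.1, 24.4]
eef_rot: [3.141, -0.0, -1.571]
wrist_force: [0.3, 0.1, -0.7]
finger_gap: 61.0
```

Request:
{"op": "arm_command", "data": {
  "steps": [
    [0.3,[0,0,0],0],
    [0.3,[0,0,0],0],
    [0.3,[0,0,0],0],
    [0.3,[0,0,0],0],
    [0.3,[0,0,0],0]
  ]
}}

```text
clock: 10.4
eef_pos: [448.3, 173.6, 25.1]
eef_rot: [-3.141, 0.0, -1.57]
wrist_force: [-0.8, -1.6, 6.1]
finger_gap: 37.7
```

Request:
{"op": "arm_command", "data": {
  "steps": [
    [0.3,[0,0,0],0],
    [0.3,[0,0,-0.5],0],
    [0.3,[0,0,-1.5],0],
    [0.3,[0,0,-3],0],
    [0.3,[0,0,-3],0]
  ]
}}

```text
clock: 10.82
eef_pos: [447.2, 173.3, 105.1]
eef_rot: [3.139, -0.001, -1.57]
wrist_force: [-0.3, 0.2, -2.0]
finger_gap: 37.5
```

Request:
{"op": "arm_command", "data": {
  "steps": [
    [0.3,[0,0,-1.5],0],
    [0.3,[1.2,0,-0.5],0],
    [0.3,[2.5,-0.5,0],0],
    [0.3,[3.5,-0.5,0],0],
    [0.3,[3.5,-0.5,0],0]
  ]
}}

```text
clock: 11.23
eef_pos: [462.4, 65.0, 123.9]
eef_rot: [3.141, -0.0, -1.568]
wrist_force: [-0.0, 0.2, -0.7]
finger_gap: 37.9
```

Request:
{"op": "arm_command", "data": {
  "steps": [
    [0.3,[3.5,-0.5,0],0],
    [0.3,[3.5,-0.5,0],0],
    [0.3,[3.5,-0.5,0],0],
    [0.3,[3.5,-0.5,0],0],
    [0.3,[3.5,-0.5,0],0]
  ]
}}

```text
clock: 11.65
eef_pos: [487.3, -110.7, 123.7]
eef_rot: [3.14, 0.0, -1.57]
wrist_force: [0.9, 0.6, 0.1]
finger_gap: 37.9
```

Request:
{"op": "arm_command", "data": {
  "steps": [
    [0.3,[3.5,-0.5,0],0],
    [0.3,[3.5,-0.5,0],0],
    [0.3,[3.5,-0.5,0],0],
    [0.3,[3.5,-0.5,0],0],
    [0.3,[2.8,-0.3,0],0]
  ]
}}

```text
clock: 12.07
eef_pos: [510.3, -279.3, 123.4]
eef_rot: [3.14, 0.001, -1.571]
wrist_force: [0.1, 0.9, -0.3]
finger_gap: 37.9
```

Request:
{"op": "arm_command", "data": {
  "steps": [
    [0.3,[2,-0.2,0],0],
    [0.3,[1.2,0,0],0],
    [0.3,[0.5,0,0],0],
    [0.3,[0,0,0],0],
    [0.3,[0,0,0],0]
  ]
}}

```text
clock: 12.48
eef_pos: [513.1, -312.6, 124.2]
eef_rot: [3.141, 0.001, -1.57]
wrist_force: [-0.0, 0.6, 0.1]
finger_gap: 37.8
```

Request:
{"op": "arm_command", "data": {
  "steps": [
    [0.3,[0,0,1.5],0],
    [0.3,[0,0,2.5],0],
    [0.3,[0,0,2.5],0],
    [0.3,[0,0,1.5],0],
    [0.3,[0,0,0.6],0]
  ]
}}

```text
clock: 12.9
eef_pos: [512.5, -311.5, 36.2]
eef_rot: [3.139, 0.002, -1.569]
wrist_force: [-1.3, 0.2, -1.4]
finger_gap: 37.7
```

Request:
{"op": "arm_command", "data": {
  "steps": [
    [0.3,[0,0,0.3],0],
    [0.3,[0,0,0.2],0],
    [0.3,[0,0,0.1],0],
    [0.3,[0,0,0],0],
    [0.3,[0,0,0],0]
  ]
}}

```text
clock: 13.32
eef_pos: [513.7, -313.6, 33.3]
eef_rot: [-3.141, -0.001, -1.57]
wrist_force: [-0.2, 0.5, -0.9]
finger_gap: 37.5
```

Request:
{"op": "arm_command", "data": {
  "steps": [
    [0.3,[0,0,0.1],0],
    [0.3,[0,0,0.1],0],
    [0.3,[0,0,0.1],0],
    [0.3,[0,0,0],0],
    [0.3,[0,0,0],0]
  ]
}}

```text
clock: 13.73
eef_pos: [513.5, -313.6, 30.2]
eef_rot: [-3.141, -0.0, -1.57]
wrist_force: [-1.8, 2.1, 6.7]
finger_gap: 37.9
```

Request:
{"op": "arm_command", "data": {
  "steps": [
    [0.3,[0,0,0.1],0],
    [0.3,[0,0,0],0],
    [0.3,[0,0,0],0]
  ]
}}

```text
clock: 13.98
eef_pos: [513.7, -313.6, 30.0]
eef_rot: [-3.141, -0.001, -1.57]
wrist_force: [-4.9, 4.3, 15.0]
finger_gap: 37.4
```

Contact again. Releasing and rising.

Request:
{"op": "arm_command", "data": {
  "steps": [
    [0.3,[0,0,-0.1],0],
    [0.5,[0,0,0],0],
    [0.65,[0,0,0],0],
    [0.65,[0,0,0],0],
    [0.65,[0,0,0],0]
  ]
}}

```text
clock: 14.4
eef_pos: [513.3, -313.4, 29.3]
eef_rot: [3.141, 0.0, -1.57]
wrist_force: [-0.9, -0.2, 0.4]
finger_gap: 59.5
```

Request:
{"op": "arm_command", "data": {
  "steps": [
    [0.65,[0,0,-1],0],
    [0.65,[0,0,-2],0],
    [0.65,[0,0,-3],0],
    [0.65,[0,0,-3],0],
    [0.65,[0,0,-1],0]
  ]
}}

```text
clock: 14.82
eef_pos: [514.6, -314.3, 134.6]
eef_rot: [-3.137, -0.003, -1.57]
wrist_force: [0.1, -1.1, 0.1]
finger_gap: 61.2
```

```bash
python3 pic.py 5 wrist
```

```text
14.8167 [ 514.6 -314.3  134.6] [-3.137e+00 -3.000e-03 -1.570e+00] 61.2
```

View pics/wrist5.png

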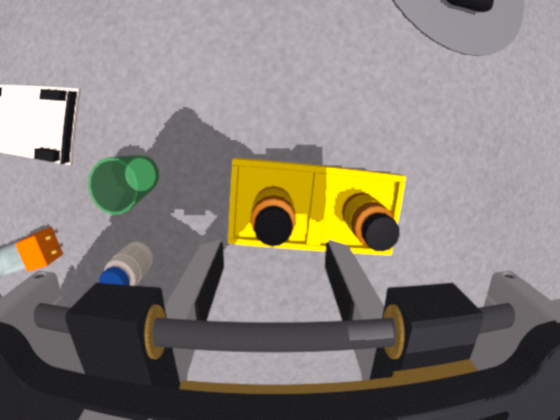

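Both ambers are upright in the yellow bays, caps at (273,223) and (380,232). Next is the nearer white bottle, passing clear of the beaker.

Request:
{"op": "arm_command", "data": {
  "steps": [
    [0.65,[-1.5,0.6,0],0],
    [0.65,[-2.5,1,0],0],
    [0.65,[-3,1.2,0],0],
    [0.65,[-3,1.2,0],0],
    [0.65,[-2.5,1,0],0]
  ]
}}

```text
clock: 15.28
eef_pos: [461.9, -186.7, 128.4]
eef_rot: [3.14, 0.001, -1.57]
wrist_force: [0.7, -0.3, -0.1]
finger_gap: 61.4
```

Request:
{"op": "arm_command", "data": {
  "steps": [
    [0.65,[-1.7,0.7,0],0],
    [0.65,[-1,0.3,0],0],
    [0.65,[0,0,1.5],0],
    [0.65,[0,0,1.5],0],
    [0.65,[0,0,0],0]
  ]
}}

```text
clock: 15.7
eef_pos: [452.1, -161.1, 96.8]
eef_rot: [3.138, 0.002, -1.57]
wrist_force: [-0.5, -0.6, -0.2]
finger_gap: 61.1
```

```bash
python3 pic.py 6 wrist
```

```text
15.7 [ 452.1 -161.1   96.8] [ 3.138e+00  2.000e-03 -1.570e+00] 61.1
```

View pics/wrist6.png

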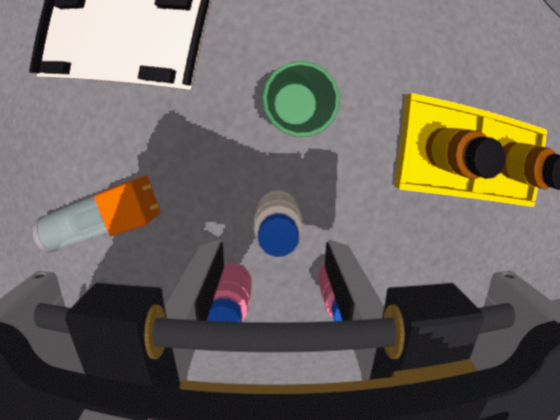

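The white bottle's cap at (278,235) is centred. The pinks at (228,300) and (337,300) are clear of the fingers.

Request:
{"op": "arm_command", "data": {
  "steps": [
    [0.65,[0.1,0,2],0],
    [0.65,[0,0,2.5],0],
    [0.65,[0,0,2],0],
    [0.65,[0,0,0.8],0],
    [0.65,[0,0,0.4],0]
  ]
}}

```text
clock: 16.17
eef_pos: [453.1, -162.6, 21.8]
eef_rot: [3.14, 0.001, -1.57]
wrist_force: [0.3, 0.4, -0.6]
finger_gap: 61.3
```

Request:
{"op": "arm_command", "data": {
  "steps": [
    [0.65,[0,0,0],0],
    [0.28,[0,0,0],0],
    [0.28,[0,0,0],0],
    [0.28,[0,0,0],0],
    [0.28,[0,0,0],0]
  ]
}}

```text
clock: 16.58
eef_pos: [453.6, -162.7, 23.1]
eef_rot: [-3.141, -0.001, -1.57]
wrist_force: [0.7, -2.1, 0.9]
finger_gap: 37.8
```

Request:
{"op": "arm_command", "data": {
  "steps": [
    [0.28,[0,0,0],0],
    [0.28,[0,0,0],0],
    [0.28,[0,0,-0.5],0],
    [0.28,[0,0,-1.5],0],
    [0.28,[0,0,-3],0]
  ]
}}

```text
clock: 17.0
eef_pos: [451.6, -161.8, 70.9]
eef_rot: [3.137, 0.002, -1.57]
wrist_force: [-0.4, 1.1, -0.3]
finger_gap: 35.8
```

Request:
{"op": "arm_command", "data": {
  "steps": [
    [0.28,[0,0,-3],0],
    [0.28,[-1.2,0,-2],0],
    [0.28,[-2.5,-0.3,-0.4],0],
    [0.28,[-3.5,-0.4,0],0],
    [0.28,[-3.5,-0.4,0],0]
  ]
}}

```text
clock: 17.42
eef_pos: [464.1, -54.6, 127.3]
eef_rot: [-3.141, -0.0, -1.572]
wrist_force: [1.2, 1.1, 0.3]
finger_gap: 35.5
```

Request:
{"op": "arm_command", "data": {
  "steps": [
    [0.28,[-3.5,-0.4,0],0],
    [0.28,[-3.5,-0.4,0],0],
    [0.28,[-3.5,-0.4,0],0],
    [0.28,[-3.5,-0.4,0],0],
    [0.28,[-3.5,-0.4,0],0]
  ]
}}

```text
clock: 17.83
eef_pos: [483.7, 121.3, 126.8]
eef_rot: [-3.142, 0.0, -1.57]
wrist_force: [-0.0, -0.8, -0.9]
finger_gap: 36.0
```

Request:
{"op": "arm_command", "data": {
  "steps": [
    [0.28,[-3.5,-0.4,0],0],
    [0.28,[-3.5,-0.4,0],0],
    [0.28,[-3.5,-0.4,0],0],
    [0.28,[-3.5,-0.4,0],0],
    [0.28,[-3.5,-0.4,0],0]
  ]
}}

```text
clock: 18.25
eef_pos: [503.5, 296.4, 126.7]
eef_rot: [3.141, -0.0, -1.57]
wrist_force: [0.2, -0.7, -0.4]
finger_gap: 35.8
```

Request:
{"op": "arm_command", "data": {
  "steps": [
    [0.28,[-3.5,-0.4,0],0],
    [0.28,[-3,-0.2,0],0],
    [0.28,[-2,0,0],0],
    [0.28,[-1.2,0,0],0],
    [0.28,[-0.6,0,0],0]
  ]
}}

```text
clock: 18.67
eef_pos: [509.3, 398.7, 126.2]
eef_rot: [3.141, -0.0, -1.569]
wrist_force: [-0.6, -0.6, -0.8]
finger_gap: 35.4
```

Request:
{"op": "arm_command", "data": {
  "steps": [
    [0.28,[0,0,0],0],
    [0.28,[0,0,0],0]
  ]
}}

```text
clock: 18.83
eef_pos: [509.9, 396.7, 126.4]
eef_rot: [3.141, -0.0, -1.57]
wrist_force: [0.1, 0.3, -0.6]
finger_gap: 35.7
```

Request:
{"op": "arm_command", "data": {
  "steps": [
    [0.28,[-0.3,0.2,1.5],0],
    [0.28,[0,0,2.5],0],
    [0.28,[0,0,2.5],0],
    [0.28,[0,0,1.7],0],
    [0.28,[0,0,0.8],0]
  ]
}}

```text
clock: 19.25
eef_pos: [507.2, 398.6, 34.1]
eef_rot: [3.139, -0.002, -1.571]
wrist_force: [-1.0, 0.1, -0.6]
finger_gap: 35.8
```

Request:
{"op": "arm_command", "data": {
  "steps": [
    [0.28,[0,0,0.3],0],
    [0.28,[0,0,0.2],0],
    [0.28,[0,0,0.1],0],
    [0.28,[0,0,0],0],
    [0.28,[0,0,0],0]
  ]
}}

```text
clock: 19.67
eef_pos: [508.1, 400.7, 31.4]
eef_rot: [-3.14, 0.001, -1.57]
wrist_force: [-0.7, 0.6, -0.4]
finger_gap: 35.9
```

```bash
python3 pic.py 7 side
```

```text
19.6667 [508.1 400.7  31.4] [-3.14e+00  1.00e-03 -1.57e+00] 35.9
```

View pics/side7.png

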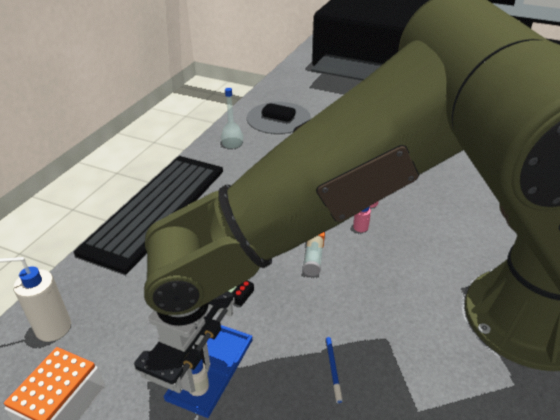

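The bottle is in the lower (far) blue bay, just above the floor. Lowering the last few millimetres.

Request:
{"op": "arm_command", "data": {
  "steps": [
    [0.28,[0,0,0.1],0],
    [0.28,[0,0,0.1],0],
    [0.28,[0,0,0.1],0],
    [0.28,[0,0,0],0],
    [0.28,[0,0,0],0]
  ]
}}

```text
clock: 20.13
eef_pos: [507.9, 400.7, 28.1]
eef_rot: [-3.141, 0.0, -1.57]
wrist_force: [-2.5, -1.7, 5.4]
finger_gap: 35.6
```

Request:
{"op": "arm_command", "data": {
  "steps": [
    [0.28,[0,0,0.1],0],
    [0.28,[0,0,0],0],
    [0.28,[0,0,0],0]
  ]
}}

```text
clock: 20.38
eef_pos: [508.0, 400.7, 28.0]
eef_rot: [-3.141, 0.0, -1.57]
wrist_force: [-4.9, -3.8, 13.1]
finger_gap: 35.8
```

Request:
{"op": "arm_command", "data": {
  "steps": [
    [0.28,[0,0,-0.1],0],
    [0.45,[0,0,0],0],
    [0.65,[0,0,0],0],
    [0.65,[0,0,0],0],
    [0.65,[0,0,0],0]
  ]
}}

```text
clock: 20.8
eef_pos: [507.7, 400.5, 27.2]
eef_rot: [3.141, -0.0, -1.57]
wrist_force: [0.5, -0.1, -0.2]
finger_gap: 58.4
```

Request:
{"op": "arm_command", "data": {
  "steps": [
    [0.65,[0,0,-1],0],
    [0.65,[0,0,-2],0],
    [0.65,[0,0,-3],0],
    [0.65,[0,0,-3],0],
    [0.65,[0,0,-1],0]
  ]
}}

```text
clock: 21.22
eef_pos: [509.0, 401.4, 132.9]
eef_rot: [-3.136, 0.004, -1.57]
wrist_force: [0.7, 0.4, 1.5]
finger_gap: 61.4
```

Request:
{"op": "arm_command", "data": {
  "steps": [
    [0.65,[1.4,-1,0],0],
    [0.65,[2.4,-1.8,0],0],
    [0.65,[2.8,-2.1,0],0],
    [0.65,[2.8,-2.1,0],0],
    [0.65,[2.8,-2.1,0],0]
  ]
}}

```text
clock: 21.63
eef_pos: [599.5, 277.3, 127.6]
eef_rot: [3.142, -0.0, -1.57]
wrist_force: [0.0, 0.4, 0.3]
finger_gap: 61.4
```

Request:
{"op": "arm_command", "data": {
  "steps": [
    [0.65,[2.8,-2.1,0],0],
    [0.65,[2.4,-1.8,0],0],
    [0.65,[1.8,-1.3,0],0],
    [0.65,[1.2,-0.8,0],0],
    [0.65,[0.5,-0.3,0],0]
  ]
}}

```text
clock: 22.05
eef_pos: [662.7, 190.0, 127.2]
eef_rot: [3.141, -0.0, -1.572]
wrist_force: [-0.1, 0.6, 0.5]
finger_gap: 61.2
```

Request:
{"op": "arm_command", "data": {
  "steps": [
    [0.65,[0,0,1.5],0],
    [0.65,[0,0,1.5],0],
    [0.65,[0,0,0],0]
  ]
}}

```text
clock: 22.3
eef_pos: [660.2, 192.3, 94.4]
eef_rot: [3.137, -0.001, -1.569]
wrist_force: [-0.2, 0.5, -0.8]
finger_gap: 61.3
```

```bash
python3 pic.py 8 wrist top
```

```text
22.3 [660.2 192.3  94.4] [ 3.137e+00 -1.000e-03 -1.569e+00] 61.3
```

View pics/wrist8.png

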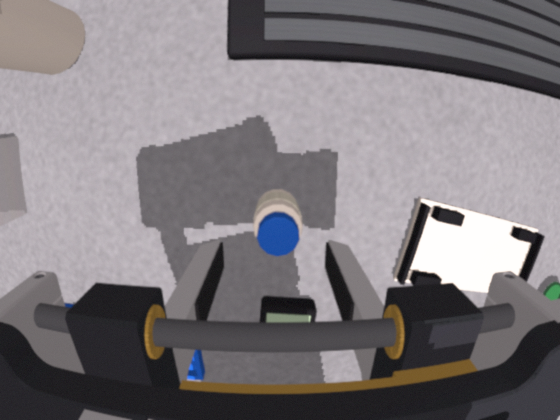

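View pics/top8.png

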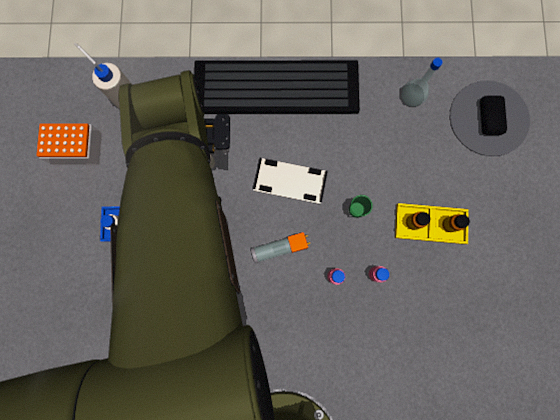

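The white cap at (278,233) is centred between the fingers, and the ambers are in the yellow tray as placed. Descending to grip.

Request:
{"op": "arm_command", "data": {
  "steps": [
    [0.65,[0.1,0,2],0],
    [0.65,[0,0,2.5],0],
    [0.65,[0,0,1.8],0],
    [0.65,[0,0,0.8],0],
    [0.65,[0,0,0.4],0]
  ]
}}

```text
clock: 22.82
eef_pos: [661.7, 191.1, 22.2]
eef_rot: [3.141, -0.0, -1.569]
wrist_force: [-0.2, 1.1, -0.5]
finger_gap: 60.9
```

Request:
{"op": "arm_command", "data": {
  "steps": [
    [0.65,[0,0,0],0],
    [0.28,[0,0,0],0],
    [0.28,[0,0,0],0],
    [0.28,[0,0,0],0],
    [0.28,[0,0,0],0]
  ]
}}

```text
clock: 23.23
eef_pos: [662.3, 190.7, 23.3]
eef_rot: [-3.141, 0.0, -1.57]
wrist_force: [-0.2, 0.0, 0.7]
finger_gap: 38.2
```

Request:
{"op": "arm_command", "data": {
  "steps": [
    [0.28,[0,0,0],0],
    [0.28,[0,0,0],0],
    [0.28,[0,0,-0.5],0],
    [0.28,[0,0,-1.5],0],
    [0.28,[0,0,-3],0]
  ]
}}

```text
clock: 23.65
eef_pos: [660.3, 190.3, 70.3]
eef_rot: [3.136, -0.001, -1.57]
wrist_force: [-0.1, 0.1, -1.3]
finger_gap: 36.2
```

Request:
{"op": "arm_command", "data": {
  "steps": [
    [0.28,[0,0,-3],0],
    [0.28,[-0.8,1,-2],0],
    [0.28,[-2,2.4,-0.4],0],
    [0.28,[-2,2.5,0],0],
    [0.28,[-2,2.4,0],0]
  ]
}}

```text
clock: 24.07
eef_pos: [578.0, 259.2, 128.2]
eef_rot: [-3.14, 0.001, -1.571]
wrist_force: [-0.3, -0.2, -0.5]
finger_gap: 35.5
```

Request:
{"op": "arm_command", "data": {
  "steps": [
    [0.28,[-2,2.5,0],0],
    [0.28,[-2,2.4,0],0],
    [0.28,[-1,1.2,0],0],
    [0.28,[-0.6,0.7,0],0],
    [0.28,[0,0,0],0]
  ]
}}

```text
clock: 24.48
eef_pos: [510.3, 315.5, 127.3]
eef_rot: [-3.141, 0.0, -1.568]
wrist_force: [1.1, -1.1, -0.7]
finger_gap: 35.9
```

Request:
{"op": "arm_command", "data": {
  "steps": [
    [0.28,[0,0,0],0],
    [0.28,[0,0,0],0]
  ]
}}

```text
clock: 24.65
eef_pos: [511.9, 313.7, 126.5]
eef_rot: [-3.141, -0.0, -1.571]
wrist_force: [0.0, -0.4, -0.5]
finger_gap: 35.7
```

Request:
{"op": "arm_command", "data": {
  "steps": [
    [0.28,[0,0.2,1.5],0],
    [0.28,[0,0,2.5],0],
    [0.28,[0,0,2.5],0],
    [0.28,[0,0,1.7],0],
    [0.28,[0,0,0.8],0]
  ]
}}

```text
clock: 25.07
eef_pos: [508.8, 313.1, 33.8]
eef_rot: [3.139, -0.002, -1.572]
wrist_force: [0.2, -0.7, -0.8]
finger_gap: 35.8
```

Request:
{"op": "arm_command", "data": {
  "steps": [
    [0.28,[0,0,0.3],0],
    [0.28,[0,0,0.2],0],
    [0.28,[0,0,0.1],0],
    [0.28,[0,0,0],0],
    [0.28,[0,0,0],0]
  ]
}}

```text
clock: 25.48
eef_pos: [509.3, 314.7, 31.4]
eef_rot: [-3.14, 0.001, -1.57]
wrist_force: [-0.2, -0.1, -0.6]
finger_gap: 35.2
```

Request:
{"op": "arm_command", "data": {
  "steps": [
    [0.28,[0,0,0.1],0],
    [0.28,[0,0,0.1],0],
    [0.28,[0,0,0.1],0],
    [0.28,[0,0,0],0],
    [0.28,[0,0,0],0]
  ]
}}

```text
clock: 25.9
eef_pos: [509.0, 314.7, 28.1]
eef_rot: [-3.141, 0.0, -1.57]
wrist_force: [-1.8, -1.4, 6.8]
finger_gap: 35.8
```

Contact. Releasing.

Request:
{"op": "arm_command", "data": {
  "steps": [
    [0.28,[0,0,0],0],
    [0.45,[0,0,0],0],
    [0.65,[0,0,0],0],
    [0.65,[0,0,0],0],
    [0.65,[0,0,0],0]
  ]
}}

```text
clock: 26.32
eef_pos: [508.8, 314.5, 27.3]
eef_rot: [3.141, -0.0, -1.57]
wrist_force: [-0.0, -0.2, -0.1]
finger_gap: 58.2
```

Request:
{"op": "arm_command", "data": {
  "steps": [
    [0.65,[0,0,-1],0],
    [0.65,[0,0,-2],0],
    [0.65,[0,0,-3],0],
    [0.65,[0,0,-3],0],
    [0.65,[0,0,-3],0]
  ]
}}

```text
clock: 26.73
eef_pos: [508.7, 314.5, 149.6]
eef_rot: [-3.141, 0.0, -1.57]
wrist_force: [-0.4, -1.3, -0.1]
finger_gap: 61.3
```

```bash
python3 pic.py 9 wrist
```

```text
26.7333 [508.7 314.5 149.6] [-3.141  0.    -1.57 ] 61.3
```

View pics/wrist9.png

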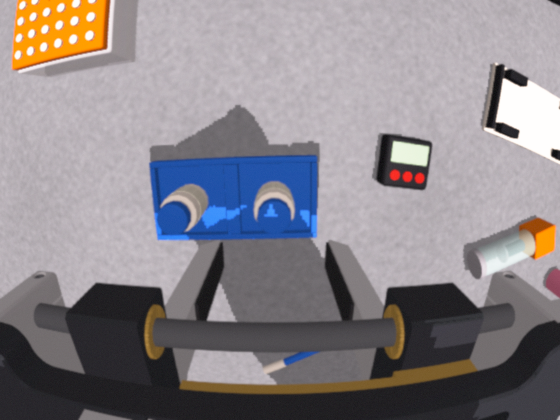

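Both white bottles are upright in the blue bays (180,212) and (274,205). Next I'll move above the lamp, then turn the jaws across its tube.

Request:
{"op": "arm_command", "data": {
  "steps": [
    [0.65,[1.3,0.3,0],0],
    [0.65,[2.5,0.5,0],0],
    [0.65,[3.5,0.7,0],0],
    [0.65,[3.5,0.7,0],0],
    [0.65,[3.5,0.7,0],0]
  ]
}}

```text
clock: 27.2
eef_pos: [479.3, 170.3, 147.9]
eef_rot: [-3.141, 0.0, -1.569]
wrist_force: [-0.4, -0.0, -0.1]
finger_gap: 60.9
```

Request:
{"op": "arm_command", "data": {
  "steps": [
    [0.65,[3.5,0.7,0],0],
    [0.65,[3.5,0.7,0],0],
    [0.65,[3.5,0.7,0],0],
    [0.65,[3,0.5,0],0],
    [0.65,[2.5,0.3,0],0]
  ]
}}

```text
clock: 27.62
eef_pos: [450.5, 9.7, 148.1]
eef_rot: [-3.141, -0.0, -1.571]
wrist_force: [0.5, -0.3, 0.5]
finger_gap: 61.3
```

Request:
{"op": "arm_command", "data": {
  "steps": [
    [0.65,[0,0,0],-0.12],
    [0.65,[0,0,0],-0.12],
    [0.65,[0,0,0],-0.12],
    [0.65,[0,0,0],-0.12],
    [0.65,[0,0,0],-0.12]
  ]
}}

```text
clock: 28.03
eef_pos: [451.2, 11.4, 148.0]
eef_rot: [-3.141, -0.0, -0.964]
wrist_force: [-0.3, 0.4, 0.1]
finger_gap: 61.4
```

Request:
{"op": "arm_command", "data": {
  "steps": [
    [0.65,[0,0,0],-0.12],
    [0.65,[0,0,0],-0.12],
    [0.65,[0,0,0],-0.12],
    [0.65,[0,0,0],-0.12],
    [0.65,[0,0,0],-0.12]
  ]
}}

```text
clock: 28.45
eef_pos: [451.2, 11.5, 148.0]
eef_rot: [-3.141, -0.001, -0.364]
wrist_force: [0.3, 0.4, 0.5]
finger_gap: 61.4
```

Request:
{"op": "arm_command", "data": {
  "steps": [
    [0.65,[0,0,0],-0.12],
    [0.65,[0,0,0],-0.12],
    [0.65,[0,0,0],-0.12],
    [0.65,[0,0,0],-0.12],
    [0.65,[0,0,0],-0.12]
  ]
}}

```text
clock: 28.87
eef_pos: [451.2, 11.5, 148.0]
eef_rot: [3.141, -0.001, 0.236]
wrist_force: [1.0, 0.3, -0.7]
finger_gap: 61.1
```

Request:
{"op": "arm_command", "data": {
  "steps": [
    [0.65,[0,0,0],-0.06],
    [0.65,[0,0,0],0],
    [0.65,[0,0,0],0]
  ]
}}

```text
clock: 29.12
eef_pos: [451.1, 11.5, 147.8]
eef_rot: [3.141, -0.0, 0.288]
wrist_force: [-0.1, -0.1, 0.0]
finger_gap: 61.3
```

```bash
python3 pic.py 10 wrist
```

```text
29.1167 [451.1  11.5 147.8] [ 3.141 -0.     0.288] 61.3
```

View pics/wrist10.png

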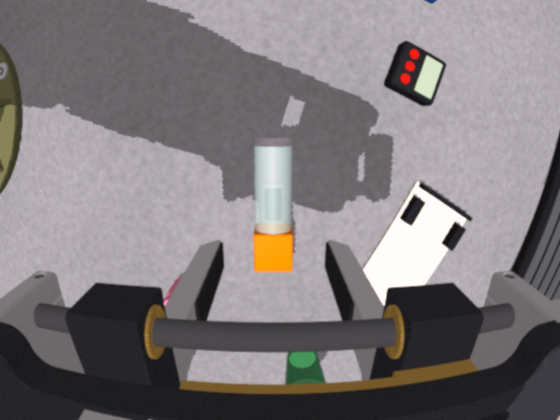

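```bash
cat >> h.py <<'E'
from scipy.spatial.transform import Rotation as Ro
def wplane(u,v,z,pos,rot):
    c=manip.calibration("wrist");x,y=(u-c['cx'])/c['fx'],(v-c['cy'])/c['fy'];th=np.hypot(x,y)
    d=np.array([x/th*np.sin(th),y/th*np.sin(th),np.cos(th)]);T=c['tool_from_camera']
    R=Ro.from_euler('xyz',rot).as_matrix()
    o=R@T[:3,3]+pos;r=R@T[:3,:3]@d;return o+r*(z-o[2])/r[2]
E
python3 - <<'E'
from h import *
rgb=np.load("pics/wrist10rgb.npy");H,S,V=cv2.split(cv2.cvtColor(rgb,cv2.COLOR_RGB2HSV))
m=((H<20)&(S>180)&(V>120)).astype(np.uint8);m[:220]=0;m[285:]=0
ys,xs=np.nonzero(m);print(xs.min(),xs.max(),ys.min(),ys.max())
p=[451.1,11.5,147.8];r=[3.141,0,.288]
ax=np.array([np.cos(1.8605),np.sin(1.8605)])
for u,v,z in[(273,ys.max()+.5,38),(273,138,38),(273,141,38)]:
    w=wplane(u,v,z,p,r);print(w.round(1),'along',(w[:2]-[450,11.5])@ax)
for v in(245,265):
    for u in(xs.min()-.5,xs.max()+.5):
        w=wplane(u,v,38,p,r);print('edge across',((w[:2]-[450,11.5])@[ax[1],-ax[0]]).round(1))
d=np.load("pics/wrist10.npy");print(d[138:146,273],rgb[130:150,273].tolist())
E
```

```text
254 292 231 270
[469.6 -50.9  38. ] along -65.42208240040392
[433.4  71.2  38. ] along 61.91809555063814
[434.1  68.6  38. ] along 59.248856746456156
edge across -17.6
edge across 19.6
edge across -18.1
edge across 20.0
[283.47025 283.38428 282.90872 283.36572 283.8741  283.97113 285.26096
 285.3426 ] [[112, 108, 110], [112, 108, 112], [109, 105, 108], [109, 106, 109], [108, 105, 107], [106, 102, 105], [106, 101, 104], [116, 109, 113], [127, 119, 125], [136, 127, 135], [139, 132, 137], [140, 132, 137], [140, 131, 137], [138, 129, 135], [138, 129, 135], [147, 141, 145], [179, 178, 183], [216, 221, 223], [227, 231, 234], [229, 233, 235]]
```

The wrist view confirms it: the plug end is at −65.4 mm (expected −65), and the lateral offset from the TCP is under 1 mm. Descending to TCP z ≈ 6.

Request:
{"op": "arm_command", "data": {
  "steps": [
    [0.65,[0,0,2],0],
    [0.65,[0,0,3],0],
    [0.65,[0,0,3],0],
    [0.65,[0,0,2.5],0],
    [0.65,[0,0,1.5],0]
  ]
}}

```text
clock: 29.58
eef_pos: [450.0, 11.6, 25.2]
eef_rot: [-3.141, 0.002, 0.288]
wrist_force: [-0.3, -0.7, 0.2]
finger_gap: 61.3
```

Request:
{"op": "arm_command", "data": {
  "steps": [
    [0.65,[0,0,1],0],
    [0.65,[0,0,0.5],0],
    [0.65,[0,0,0.3],0],
    [0.65,[0,0,0],0],
    [0.65,[0,0,0],0]
  ]
}}

```text
clock: 30.0
eef_pos: [451.6, 11.5, 10.2]
eef_rot: [3.141, -0.001, 0.29]
wrist_force: [0.8, -0.3, -0.6]
finger_gap: 60.9
```

Request:
{"op": "arm_command", "data": {
  "steps": [
    [0.65,[0,0,0.3],0],
    [0.65,[0,0,0],0],
    [0.65,[0,0,0],0]
  ]
}}

```text
clock: 30.25
eef_pos: [451.2, 11.5, 6.7]
eef_rot: [3.141, -0.0, 0.29]
wrist_force: [0.3, 0.2, -0.1]
finger_gap: 60.9
```

Request:
{"op": "arm_command", "data": {
  "steps": [
    [0.3,[0,0,0],0],
    [0.3,[0,0,0],0],
    [0.3,[0,0,0],0],
    [0.3,[0,0,0],0],
    [0.3,[0,0,0],0]
  ]
}}

```text
clock: 30.67
eef_pos: [451.1, 11.5, 6.5]
eef_rot: [-3.142, 0.0, 0.29]
wrist_force: [-0.5, 0.2, 1.0]
finger_gap: 35.4
```

Request:
{"op": "arm_command", "data": {
  "steps": [
    [0.25,[0,0,0],0],
    [0.25,[0,0,0],0],
    [0.25,[0,0,-0.5],0],
    [0.25,[0,0,-1],0],
    [0.25,[0,0,-1.5],0]
  ],
  "force": 18
}}

```text
clock: 31.08
eef_pos: [450.5, 11.5, 36.6]
eef_rot: [-3.141, 0.002, 0.29]
wrist_force: [0.2, 0.3, -1.2]
finger_gap: 35.9
```

```bash
python3 pic.py 11 side
```

```text
31.0833 [450.5  11.5  36.6] [-3.141e+00  2.000e-03  2.900e-01] 35.9
```

View pics/side11.png

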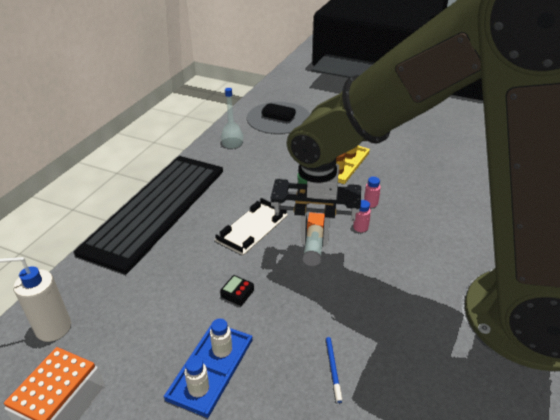

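The lamp is held level, square across the jaws. I'll refine the cradle pose from the first top picture while rising.

Request:
{"op": "arm_command", "data": {
  "steps": [
    [0.25,[0,0,-2],0],
    [0.25,[0,0,-3],0],
    [0.25,[0,0,-3],0],
    [0.25,[0,0,-2],0],
    [0.25,[0,0,0],0]
  ]
}}

```text
clock: 31.55
eef_pos: [452.9, 11.4, 140.7]
eef_rot: [3.139, -0.007, 0.29]
wrist_force: [1.0, 0.6, -1.0]
finger_gap: 35.7
```

```bash
python3 - <<'E'
from h import *
for n,roi in(("top",(245,335,150,210)),("side",(205,300,190,255))):
    rgb=np.load(f"pics/{n}0rgb.npy");H,S,V=cv2.split(cv2.cvtColor(rgb,cv2.COLOR_RGB2HSV));d=np.load(f"pics/{n}0.npy")
    P=cloud(n,d);u0,u1,v0,v1=roi
    white=np.zeros(H.shape,np.uint8);white[v0:v1,u0:u1]=((S<50)&(V>140))[v0:v1,u0:u1]
    hull=cv2.convexHull(np.argwhere(cv2.dilate(white,np.ones((3,3))))[:,::-1]);hm=cv2.fillConvexPoly(np.zeros_like(white),hull,1)
    hm=cv2.dilate(hm,np.ones((5,5)))
    blk=(hm>0)&(V<40)
    N,L,st,ce=cv2.connectedComponentsWithStats(blk.astype(np.uint8))
    for i in range(1,N):
        if st[i,4]>6: 
            q=P[L==i];print(n,st[i,4],ce[i].round(1),'ray20',plane(n,*ce[i],20)[:2].round(1),'med',np.median(q,0).round(1))
E
```

```text
top 60 [256.8 173.6] ray20 [629.1  65.9] med [627.2  65.5  19.3]
top 60 [270.7 162.4] ray20 [657.1  32.1] med [656.9  31.3  20.1]
top 57 [314.7 171.1] ray20 [635.3 -75.3] med [635.4 -76.   20.1]
top 49 [323.1 186.4] ray20 [597.3 -95.3] med [597.9 -94.9  20.2]
top 55 [265.2 188.3] ray20 [592.5  44.9] med [592.9  45.4  20.2]
top 56 [309.5 197. ] ray20 [571.2 -62.1] med [571.1 -62.2  20. ]
side 199 [269.8 208.9] ray20 [597.4 -75.2] med [594.1 -83.   17.8]
side 163 [226.9 238.1] ray20 [640.1  57.8] med [652.3  62.3  17.7]
side 56 [247.8 242.2] ray20 [591.3  50.9] med [592.5  50.   18.3]
```

Request:
{"op": "arm_command", "data": {
  "steps": [
    [0.25,[0,0,0],0.11],
    [0.25,[0,0,0],0.11],
    [0.25,[0,0,0],0.11],
    [0.25,[0,0,0],0.11],
    [0.25,[0,0,0],0.047]
  ]
}}

```text
clock: 31.97
eef_pos: [450.7, 11.5, 135.7]
eef_rot: [3.141, 0.001, -0.203]
wrist_force: [-0.5, -0.1, -1.4]
finger_gap: 35.6
```

Request:
{"op": "arm_command", "data": {
  "steps": [
    [0.25,[1,0,0],0],
    [0.25,[2,0,0],0],
    [0.25,[2.5,-0.2,0],0],
    [0.25,[2.5,-0.2,0],0],
    [0.25,[2.5,-0.2,0],0]
  ]
}}

```text
clock: 32.38
eef_pos: [556.0, -3.3, 135.5]
eef_rot: [3.141, 0.001, -0.197]
wrist_force: [-0.0, 0.6, -0.8]
finger_gap: 35.4
```

Request:
{"op": "arm_command", "data": {
  "steps": [
    [0.25,[2.5,0,0],0],
    [0.25,[2,0,0],0],
    [0.25,[1,0,0],0],
    [0.25,[0.6,0,0],0],
    [0.25,[0,0,0],0]
  ]
}}

```text
clock: 32.8
eef_pos: [615.3, -15.3, 135.3]
eef_rot: [3.141, 0.001, -0.197]
wrist_force: [-0.4, 1.0, -1.6]
finger_gap: 35.4
```

Request:
{"op": "arm_command", "data": {
  "steps": [
    [0.25,[0,0,0],0],
    [0.25,[0,0,0],0]
  ]
}}

```text
clock: 32.97
eef_pos: [614.4, -14.9, 136.3]
eef_rot: [3.142, 0.0, -0.197]
wrist_force: [0.0, -0.1, -0.3]
finger_gap: 35.7
```

```bash
python3 pic.py 12 wrist
```

```text
32.9667 [614.4 -14.9 136.3] [ 3.142  0.    -0.197] 35.7
```

View pics/wrist12.png

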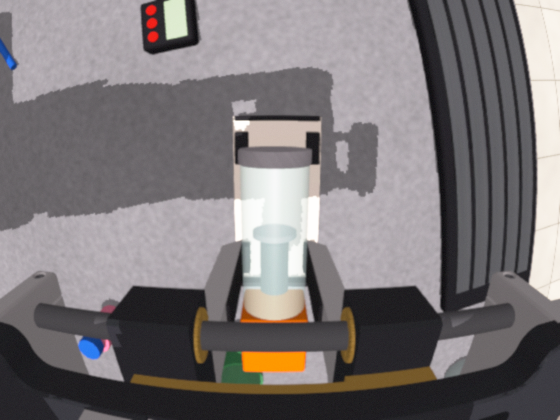

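```bash
python3 - <<'E'
from h import *
rgb=np.load("pics/wrist12rgb.npy")
p=[614.4,-14.9,136.3];r=[3.1416,0,-.197]
tx=np.array([np.cos(.197),-np.sin(.197)]);ay=np.array([np.sin(.197),np.cos(.197)])
def f(u,v,z):
    w=wplane(u,v,z,p,r);e=w[:2]-p[:2];return (e@tx).round(1),(e@ay).round(1)
im=cv2.resize(rgb[105:245,220:335],None,fx=5,fy=4,interpolation=cv2.INTER_NEAREST);cv2.imwrite("pics/crop12.png",im[:,:,::-1])
for v in(150,180,200,220):
    row=rgb[v].astype(int).sum(1);g=np.diff(row);print(v,[(u,int(g[u])) for u in range(222,335) if abs(g[u])>70])
col=rgb[:,278].astype(int).sum(1);print([(v,int(col[v])) for v in range(110,128)])
E
```

```text
150 [(232, 82), (233, -81), (234, -163), (235, -101), (237, 100), (311, -105), (318, 125), (319, 71)]
180 [(232, 82), (233, 117), (319, -145), (320, -72)]
200 [(233, 118), (234, 85), (318, -84), (319, -128)]
220 [(233, 85), (234, 102), (318, -128)]
[(110, 308), (111, 316), (112, 312), (113, 306), (114, 283), (115, 196), (116, 121), (117, 95), (118, 85), (119, 159), (120, 359), (121, 536), (122, 580), (123, 580), (124, 579), (125, 583), (126, 582), (127, 582)]
```

View pics/crop12.png

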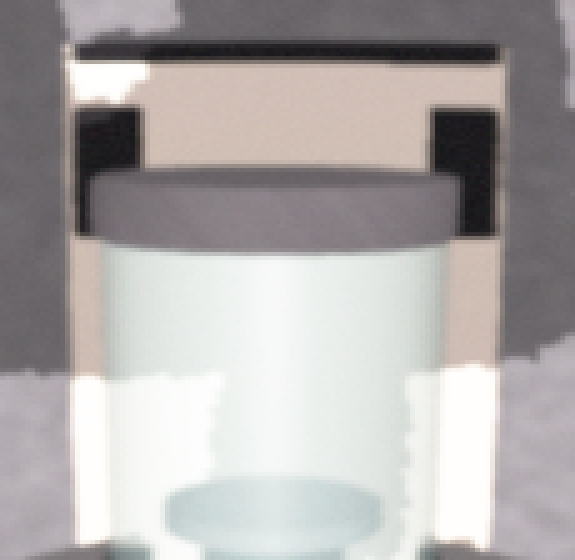

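```bash
python3 - <<'E'
from h import *
p=[614.4,-14.9,136.3];r=[3.1416,0,-.197]
tx=np.array([np.cos(.197),-np.sin(.197)]);ay=np.array([np.sin(.197),np.cos(.197)])
def f(u,v,z):
    w=wplane(u,v,z,p,r);e=w[:2]-p[:2];return (e@tx).round(1),(e@ay).round(1)
for v,a,b in((180,233.5,320),(200,234,319.7),(220,234.3,319)): print(f(a,v,6),f(b,v,6))
print('strip inner bottom',f(278,120.3,6),'outer top',f(278,115,20))
print('plug edges held', f(243,345,136.3+31),f(306,345,136.3+31))
E
```

```text
(np.float64(-37.9), np.float64(21.5)) (np.float64(46.0), np.float64(21.6))
(np.float64(-37.9), np.float64(1.6)) (np.float64(46.3), np.float64(1.7))
(np.float64(-38.3), np.float64(-19.0)) (np.float64(46.4), np.float64(-18.9))
strip inner bottom (np.float64(5.0), np.float64(78.7)) outer top (np.float64(4.9), np.float64(83.4))
plug edges held (np.float64(-16.3), np.float64(-44.5)) (np.float64(19.6), np.float64(-44.5))
```

The wrist view gives a cradle width of 84.0 mm, which checks. Its centre is about 4 mm to the right of the TCP and 1 mm forward, less about 1.3 mm of camera bias seen on the held plug. I'll shift 2.5 mm across and 1 mm along, then lower.

Request:
{"op": "arm_command", "data": {
  "steps": [
    [0.25,[0.25,-0.1,1],0],
    [0.25,[0,0,2.5],0],
    [0.25,[0,0,3],0],
    [0.25,[0,0,2],0],
    [0.25,[0,0,0.5],0]
  ]
}}

```text
clock: 33.43
eef_pos: [615.6, -14.3, 42.3]
eef_rot: [3.141, 0.006, -0.197]
wrist_force: [-0.3, 1.0, -1.0]
finger_gap: 35.7
```

Request:
{"op": "arm_command", "data": {
  "steps": [
    [0.25,[0,0,0],0],
    [0.25,[0,0,0],0],
    [0.25,[0,0,0],0]
  ]
}}

```text
clock: 33.68
eef_pos: [618.5, -14.6, 48.1]
eef_rot: [-3.141, -0.002, -0.197]
wrist_force: [-0.2, 0.1, -1.9]
finger_gap: 35.5
```

```bash
python3 pic.py 13 wrist side
```

```text
33.6833 [618.5 -14.6  48.1] [-3.141e+00 -2.000e-03 -1.970e-01] 35.5
```

View pics/wrist13.png

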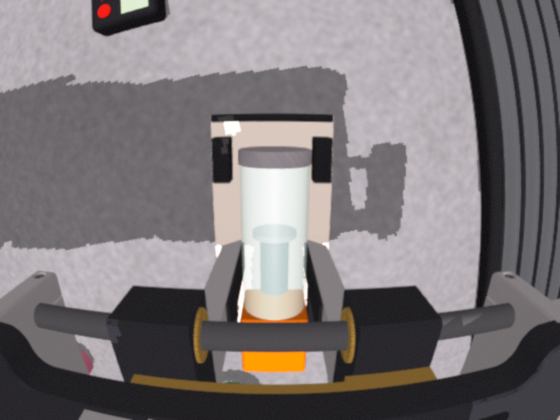

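View pics/side13.png

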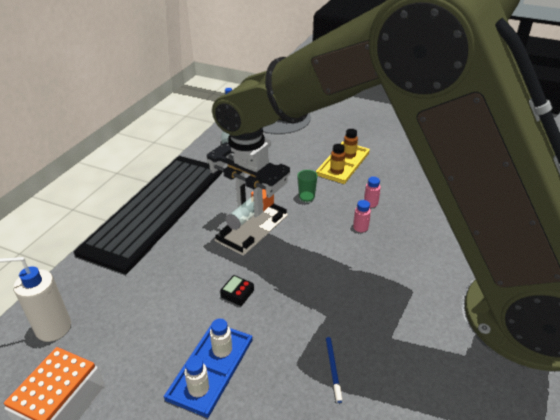

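```bash
python3 - <<'E'
from h import *
p=[618.5,-14.6,48.1];r=[3.1416,0,-.197]
tx=np.array([np.cos(.197),-np.sin(.197)]);ay=np.array([np.sin(.197),np.cos(.197)])
def f(u,v,z):
    w=wplane(u,v,z,p,r);e=w[:2]-p[:2];return (e@tx).round(1),(e@ay).round(1)
print('block inner',f(232,160,20),f(313,160,20),'strip in/out',f(273,121.5,6),f(273,115,20),'blockends',f(222,137.5,20),f(222,181,20))
print('ring end top',f(275,149,48+31),f(240,157,48+12),f(310,157,48+12))
print('plug edge',f(243,345,48+31),f(306,345,48+31),f(275,370,48+31))
E
```

```text
block inner (np.float64(-25.7), np.float64(52.5)) (np.float64(26.3), np.float64(52.6)) strip in/out (np.float64(0.6), np.float64(77.1)) (np.float64(0.6), np.float64(81.1)) blockends (np.float64(-31.9), np.float64(67.1)) (np.float64(-32.6), np.float64(38.9))
ring end top (np.float64(1.7), np.float64(64.1)) (np.float64(-16.3), np.float64(58.5)) (np.float64(19.8), np.float64(58.6))
plug edge (np.float64(-16.4), np.float64(-44.5)) (np.float64(19.6), np.float64(-44.5)) (np.float64(2.0), np.float64(-64.4))
```

Lamp relative to the cradle: 1.4 mm across and about 1 mm along. I'll correct both and lower.

Request:
{"op": "arm_command", "data": {
  "steps": [
    [0.25,[-0.15,0.1,0.6],0],
    [0.25,[0,0,1],0],
    [0.25,[0,0,0.8],0],
    [0.25,[0,0,0.5],0],
    [0.25,[0,0,0.2],0]
  ]
}}

```text
clock: 34.2
eef_pos: [615.4, -15.3, 13.9]
eef_rot: [3.141, 0.002, -0.197]
wrist_force: [-0.7, -0.6, -1.1]
finger_gap: 35.3
```

Request:
{"op": "arm_command", "data": {
  "steps": [
    [0.25,[0,0,0.1],0],
    [0.25,[0,0,0],0],
    [0.25,[0,0,0],0],
    [0.25,[0,0,0],0]
  ]
}}

```text
clock: 34.53
eef_pos: [616.3, -15.3, 14.8]
eef_rot: [-3.141, -0.001, -0.197]
wrist_force: [0.1, -0.7, -0.4]
finger_gap: 35.6
```

Request:
{"op": "arm_command", "data": {
  "steps": [
    [0.25,[0,0,0.1],0],
    [0.25,[0,0,0],0],
    [0.25,[0,0,0],0]
  ]
}}

```text
clock: 34.78
eef_pos: [616.0, -15.3, 13.5]
eef_rot: [-3.142, -0.0, -0.197]
wrist_force: [0.1, -1.0, -1.5]
finger_gap: 35.4
```

Request:
{"op": "arm_command", "data": {
  "steps": [
    [0.25,[0,0,0.1],0],
    [0.25,[0,0,0],0],
    [0.25,[0,0,0],0]
  ]
}}

```text
clock: 35.03
eef_pos: [616.2, -15.3, 12.5]
eef_rot: [-3.142, -0.0, -0.197]
wrist_force: [-0.2, 0.0, 0.2]
finger_gap: 35.6
```

Request:
{"op": "arm_command", "data": {
  "steps": [
    [0.25,[0,0,0.1],0],
    [0.25,[0,0,0],0],
    [0.25,[0,0,0],0]
  ]
}}

```text
clock: 35.28
eef_pos: [616.2, -15.3, 12.4]
eef_rot: [-3.142, -0.0, -0.197]
wrist_force: [-4.4, 1.0, 10.5]
finger_gap: 35.6
```

Contact at TCP z 12.4, where 12.5 was expected. Releasing gently.

Request:
{"op": "arm_command", "data": {
  "steps": [
    [0.25,[0,0,-0.1],0],
    [0.45,[0,0,0],0],
    [0.6,[0,0,0],0],
    [0.6,[0,0,0],0],
    [0.6,[0,0,0],0]
  ]
}}

```text
clock: 35.7
eef_pos: [616.0, -15.3, 12.3]
eef_rot: [3.142, 0.0, -0.197]
wrist_force: [0.1, 0.0, 1.1]
finger_gap: 56.0
```

Request:
{"op": "arm_command", "data": {
  "steps": [
    [0.6,[0,0,-1],0],
    [0.6,[0,0,-2],0],
    [0.6,[0,0,-3],0],
    [0.6,[0,0,-3],0],
    [0.6,[0,0,-3],0]
  ]
}}

```text
clock: 36.12
eef_pos: [615.8, -15.3, 134.5]
eef_rot: [-3.142, -0.0, -0.197]
wrist_force: [0.8, -0.4, -0.2]
finger_gap: 56.5
```

Request:
{"op": "arm_command", "data": {
  "steps": [
    [0.6,[-2,0,-1],0],
    [0.6,[-3,0,0],0],
    [0.6,[-3,0,0],0],
    [0.6,[-3,0,0],0],
    [0.6,[-3,0,0],0]
  ]
}}

```text
clock: 36.53
eef_pos: [477.3, 12.3, 143.0]
eef_rot: [-3.141, -0.001, -0.197]
wrist_force: [0.2, 0.5, 1.0]
finger_gap: 56.7
```

Request:
{"op": "arm_command", "data": {
  "steps": [
    [0.6,[-3,0,0],0],
    [0.6,[-3,0,0],0],
    [0.6,[-2,0,0],0],
    [0.6,[-1,0,0],0],
    [0.6,[0,0,0],0]
  ]
}}

```text
clock: 36.95
eef_pos: [389.8, 30.0, 143.3]
eef_rot: [-3.141, -0.001, -0.197]
wrist_force: [0.1, -0.1, -0.5]
finger_gap: 56.5
```

```bash
python3 pic.py 14 top side
```

```text
36.95 [389.8  30.  143.3] [-3.141e+00 -1.000e-03 -1.970e-01] 56.5
```

View pics/top14.png

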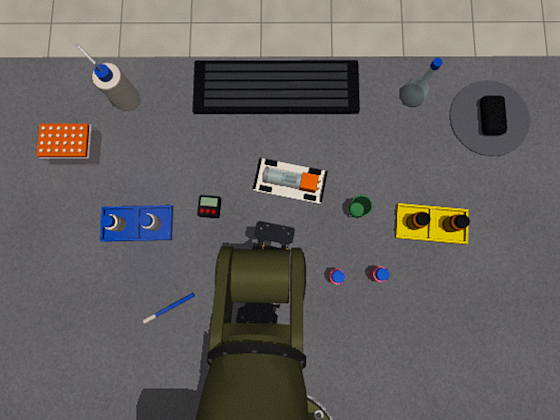

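View pics/side14.png

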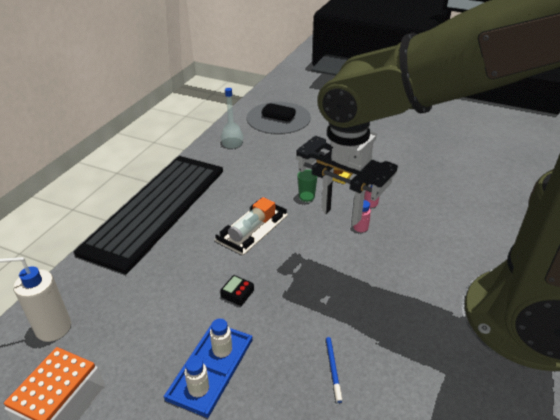

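The top view shows ambers at (419,219) and (458,221) in yellow, whites at (112,220) and (150,220) in blue, and the lamp between the blocks at (290,179). The beaker, timer and pinks look unmoved. One numeric check before handing in.

```bash
python3 - <<'E'
from h import *
d=np.load("pics/top14.npy");P=cloud("top",d);ok=d>0
for k,s,h in(('a1',(507,-401),81),('a2',(513,-313),81),('w2',(508,400),77),('w1',(509,314),77),('p1',(389.9,-217.8),72),('p2',(384.5,-120),72),('beaker',(545,-177),68)):
    m=ok&(np.hypot(P[...,0]-s[0],P[...,1]-s[1])<40)&(abs(P[...,2]-h)<4);q=P[m];c,r=cv2.minEnclosingCircle(q[:,:2].astype(np.float32));print(k,np.round(c,1),round(r,1),q[:,2].mean().round(1))
X,Y,Z=np.moveaxis(P,-1,0)
m=ok&(np.hypot(X-616,Y+15)<80)&(Z>28);q=P[m];r=cv2.minAreaRect(q[:,:2].astype(np.float32));print('lamp',r,np.percentile(q[:,2],98))
m=ok&(np.hypot(X-550,Y-182)<45)&(Z>18);print('timer',cv2.minAreaRect(P[m][:,:2].astype(np.float32)))
E
```

```text
a1 [ 507.7 -398.2] 15.6 81.2
a2 [ 513.6 -311. ] 15.0 81.7
w2 [506.8 401. ] 14.3 77.4
w1 [510.2 316.2] 14.6 77.5
p1 [ 389.9 -218.5] 14.3 72.5
p2 [ 384.6 -120.2] 14.0 72.6
beaker [ 544.8 -176.5] 24.7 67.9
lamp ((615.8275146484375, -17.27509307861328), (134.68202209472656, 39.04758071899414), 77.51622009277344) 46.88325339608064
timer ((549.80322265625, 181.79432678222656), (52.453712463378906, 51.584041595458984), 86.67965698242188)
```

```bash
python3 -c "
from cell import manip
print(manip.sign_off())"
```

```text
the job is handed in; nothing more can be done
None
```

I sorted everything as asked and handed the job in just after 37 s on the robot's clock. The two amber bottles stand in the yellow tray, the two blue-capped white bottles in the blue tray, and the lamp lies in the cradle.

- **Bottles:** My last check, from the top camera, put the cap tops at 81–82 mm (amber) and 77–78 mm (white). That is what upright bottles on the 5 mm bay floors should give. Each is within about 4 mm of its bay centre.
- **Lamp:** It lies between the end blocks, about 1° off the cradle's direction and within about 2 mm of its centre. The highest lamp points read 46.9 mm against an expected 44 mm. I put that down to depth noise, because contact came at the expected height.
- **Left alone:** The beaker, the timer and the pink look-alikes read within about 1 mm of where they started.
- **Disagreement:** The wrist and top cameras disagreed by up to 4 mm on where the cradle was. I looked again with the lamp just above it and corrected by about 1.5 mm before lowering.
- **Forces:** The wrist force never read above about 17 N, at the set-downs.

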